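# Fish a dropped washer out from under a power unit's board

### The arm

A 6-joint arm with a two-finger parallel gripper is mounted at the origin on the work surface. World frame = base frame: x ahead of the robot, y to its left, z up, the work surface at z = 0. Lengths are in m, angles in degrees, forces in N, time in s.
With the tool pointing down it reaches from about 0.225 to 0.875 m from the base axis. Payload 3.4 kg.
Tool frame: the origin (TCP) lies midway between the tips of the shut fingers; the grasp point (between the pads) lies 19 mm behind it (robot.grasp_offset is the z of the grasp point in the tool frame, in m); z points along the fingers, x is the direction in which the jaws open and shut, and the axes are right-handed (so a half turn about z gives the same grasp; the last joint's range is limited). The gripper opens to 85 mm and grips with 20 to 120 N. Pads are 22 mm wide; open, the fingers measure 114 mm over their backs; the gripper's body (76 mm by 85 mm) begins 54 mm behind the grasp point. The pads swing forward as they close: fully open they stand 13 mm farther back than shut.
Start: joints at [-80.214, 15.808, 86.224, -0, 77.962, -6.933], TCP at [0.165, -0.551, 0.2] pointing down, gripper open.
Joint ranges: [-165.64, 165.64], [-43.16, 119.46], [12.63, 154.43], [-67.54, 247.53], [6.08, 155.33], [-154.97, 154.97]. Speed limits (degrees/s): [147.25, 147.25, 180, 180, 180, 180].

### API

Orientations are given as a 3x3 rotation matrix whose columns are the frame's x, y, z axes.
In Python, from cell import robot gives the robot as it stands.
- The arm moves only by the tool step_arm, never from a script. Its argument "moves" is text: rows parted by semicolons, each of 6 numbers parted by spaces: the shift along the tool's x, y, z in cm, then the turn, a rotation vector about the tool's x, y, z in rad. In form: x y z rx ry rz; .... A call has 1 to 10 rows; each row is the pose to reach, as a shift and turn from the pose commanded when the call began, along the tool's axes at that moment; what a row does not reach only later rows make up. A row lasts 1/8 s, in which the tool goes at most 62.5 mm and 10.7 degrees, less where a joint would pass 70% of its speed; a pose out of reach is approached as far as the arm can. A call with a gripper value outside its range is refused whole. "jaw" is the opening, from -1 (shut) to 1 (fully open), set as the call begins (left out, the last holds). The fingers move at their own pace and stop on an object; the grip force is fixed at half the most. Time passes only in rows, so rows that repeat a pose let the fingers close. It gives the time, the measured TCP pose, the force and the opening at its end, in the units of the state.
- robot.read_state(): the state, without advancing time (a new reading comes with each control period).
- robot.grab_frame(name): name is "scene" or "top"; returns a dict with "image" (420x560x3 uint8, blue, green, red), "depth" (420x560 float32, m along the optical axis (not along the pixel's ray), 0 where there is no reading), "fx", "fy", "cx", "cy" (pixels), "distortion" ([k1, k2, p1, p2, k3] as OpenCV has them; the pictures are not rectified), "view" (4x4, takes a point from world to camera coordinates). Camera axes: x right, y down, z forward; pixel columns grow to the right and rows downward; lengths in m; the calibration is good to about 2 mm. A picture is of the moment at which its call begins.
- robot.finish_job(): hands the job in, once; it reports no verdict.
Trained networks look in the newest picture that a camera, given by its name, has taken for a name from the list of things; names that differ only in an ending like _2 or _b are one class to them, and where a whole thing is asked for, a point or a joint stands for the part that bears it (a point fixed in the world has none). Each returns a list of dicts, best first, with "score" (0 to 1); they miss things now and then, are a little off and sometimes report something else, mostly with a low value. They report only what shows in the picture. A call takes as long as a camera call.
- robot.outline_of(name, camera): "mask" (420x560 bool, what is visible of it) and "bbox" ([left, top, width, height] in pixels, round what is visible of it).
- robot.landmark_of(name, camera): "xy" ([column, row] in pixels: a listed point, or the origin of a listed thing).
The state is a dict: "t": time; "joint_pos": joint angles; "qd": joint speeds; "effort": joint torques, N m; "tool_pos": TCP position; "tcp_rot": TCP orientation; "contact_force": force on the tool from outside, world axes, zero at the start; "ft_torque": the same for the moment, N m; "finger_gap": finger opening in m.
Only numpy, scipy, OpenCV 4.12 (cv2) and the standard library are available. Lean on these libraries where they do the work, as an engineer would, in place of code of your own. Each camera call takes 0.05 s, during which the arm holds its last target.

### The job

A steel washer has slipped under the circuit board of the open power unit, somewhere out of sight. Take the hooked flat pick from the blue mat, feel your way in under the board, sweep the washer up with the pick and draw it out over the unit's open front edge until it lies flat on the bench just in front of the unit, then lay the pick flat back on the mat. Use a light touch inside the unit, never pressing or jamming the pick hard against anything; keep your hand off the unit and the washer, and leave the tape, the screwdriver and the dish where they are.

Things in the scene. Friction and masses are not known exactly. Their poses are not given: they have to be found in the camera images.
- unit: Open power unit, fixed: white sheet-metal base with a circuit-board bay and, to its left (+y), a fan bay up to y 242 mm. Origin: on the bench under the board bay's middle; x to the rear, y left, z up. Bay floor: 3 mm sheet from the open front edge (x -65 mm) to a rear wall 33 mm high (inner face x +65). Panels 118 mm high stand both sides (inner faces y -115, +115).
- unit_board (a point): Centre of the green board's underside, 33 mm over the bench, unit axes. The board spans x -58 to +57 mm, y -108 to +108 from here, parts on top up to 46 mm higher. It stands on four pillars 8 mm thick at x -47.5 and +47.5, y -98 and +98 mm from here. No parts hang below it.
- unit_floor (a point): Middle of the bay floor's metal (unit x 0, y 0, z 3 mm). An orange insulating sheet covers the floor to the front edge, level; its top, unlike from unit to unit, is 1 to 7 mm above this point: feel for it. On it a fixed heat-spreader bar, 16 mm wide, 18 high, runs front to back (x -54 to +58 mm), its middle line at y -85 to -15 mm: also to be felt.
- unit_front (a point): Middle of the bay floor's open front edge (unit x -65, y 0, z 3 mm); beyond it the bench lies lower. The hidden loose steel washer is 30 mm across, 3 mm thick, about 12 g. It lies flat on the orange sheet under the board, its middle 26 to 64 mm left (+y) of the bar's middle line and 30 to 91 mm behind this edge; too light to feel until pinched against the bar.
- pick: Hooked flat pick, 110 g, loose, rigid. Origin: under its handle's middle, on the flat underside; x along the blade, z up. Wooden handle x -45 to +45 mm, 24 mm wide, z 0 to 34 mm, gripped across its width from above. Yellow glass-fibre blade 12 mm wide (y -6 to +6), 4 mm thick (z 0 to 4), to x 175 mm. There it turns right: the hook, x 167 to 175, reaches to y -34 mm, as thick.
- pick_hook (a point): A point on the pick's hook: on its underside, at the edge facing the handle, 20 mm to the right of the blade's middle line (pick frame x 167, y -20, z 0 mm).
- mat: Blue tool mat, fixed, 300 mm (x) by 130 mm (y), 3 mm thick. Origin: centre of its underside, on the bench; z up. The pick starts on it, handle nearer the robot, hook end away from it, its underside on the mat's top.
- tape: Roll of amber tape lying flat, 90 mm across, 24 mm high, loose. Origin: centre of its underside. Leave alone.
- driver: Screwdriver lying on the bench, 190 mm long, loose. Leave alone.
- dish: Open blue dish of nuts, 100 by 75 mm, 28 mm high, loose. Origin: centre of its underside. Leave alone.

How it is judged:
By the outcome, as a careful person would: the job done as asked, in the order asked, and still so for the second after the job is handed in, with the robot touching nothing.
It also fails if it takes over 61 s, if anything falls off the work surface, if the arm or the gripper's body presses on something with over 40 N, if the wrist force passes 120 N, or if a joint passes its speed limit or range.

## Working session

There is one attempt and no reset: what is moved stays moved. The work goes in short steps, Python scripts to look and compute and a tool call to move; the robot and the scene stay as the last step left them, time stands still between calls to the robot, and variables do not carry over. Pictures are saved under pics/ and viewed, and the job is handed in when it is done.

Besides the shell and the picture viewer there is one more tool, called after "Request:" as name(argument=value, ...) on one line, values as JSON. step_arm: Moves the arm, as the interface text tells. Its arguments: {"type":"object","properties":{"moves":{"type":"string"},"jaw":{"type":"number"}},"required":["moves"]}

```bash
mkdir -p pics; ls
cat > h.py <<'E'
import numpy as np, cv2
from cell import robot
def px2w(f,u,v,z=None,d=None):
    K=np.array([[f['fx'],0,f['cx']],[0,f['fy'],f['cy']],[0,0,1.]])
    p=cv2.undistortPoints(np.array([[[u,v]]],float),K,np.array(f['distortion'],float))[0,0]
    r=np.array([p[0],p[1],1.]);V=np.array(f['view']);R=V[:3,:3];t=V[:3,3]
    o=-R.T@t; dr=R.T@r
    s=d if d is not None else (z-o[2])/dr[2]
    return o+s*dr
def w2px(f,P):
    K=np.array([[f['fx'],0,f['cx']],[0,f['fy'],f['cy']],[0,0,1.]]);V=np.array(f['view'])
    return cv2.projectPoints(np.atleast_2d(np.array(P,float)),cv2.Rodrigues(V[:3,:3])[0],V[:3,3],K,np.array(f['distortion'],float))[0][:,0]
E
python3 - <<'E'
from h import *
s=robot.read_state();print(s['tool_pos'],np.round(s['tcp_rot'],3),s['contact_force'],s['finger_gap'],s['t'],robot.grasp_offset)
for c in ['scene','top']:
    f=robot.grab_frame(c);cv2.imwrite(f'pics/{c}0.png',f['image'])
    import pickle;pickle.dump(f,open(f'{c}0.pkl','wb'))
    for n in ['unit','unit_board','unit_floor','unit_front','pick','pick_hook','mat','tape','driver','dish']:
        l=robot.landmark_of(n,c)
        for q in l[:2]:
            u,v=q['xy'];d=f['depth'][int(round(v)),int(round(u))]
            print(c,n,round(q['score'],2),np.round(q['xy'],1),np.round(px2w(f,u,v,d=d),4) if d>0 else None)
E
```

```text
pics
[ 0.16529227 -0.55009598  0.19884114] [[ 0.288 -0.958 -0.   ]
 [-0.958 -0.288  0.002]
 [-0.002 -0.    -1.   ]] [-0.27842667 -0.80540731 -1.22763221] 0.08547629566510033 0.0 -0.0187
scene unit 0.82 [222.4 259.4] [0.684  0.0515 0.0604]
scene unit 0.72 [223.9 258.7] [0.6785 0.0491 0.0524]
scene unit_board 0.88 [222.7 247.9] [0.6661 0.0323 0.068 ]
scene unit_floor 0.81 [221.8 259.3] [0.6849 0.0504 0.0605]
scene unit_front 0.82 [240.2 242. ] [0.6157 0.0335 0.0329]
scene pick 0.92 [206.1 136.2] [ 0.4484 -0.3189  0.0125]
scene pick 0.37 [161.1 166.7] [ 0.6125 -0.3223  0.0043]
scene mat 0.85 [186.8 146.9] [ 0.5125 -0.3333  0.0024]
scene tape 0.68 [411.1 315.1] [ 0.4431  0.4354 -0.0007]
scene driver 0.84 [405.4 245.8] [ 0.3055  0.3189 -0.0013]
scene dish 0.75 [366.1 274.4] [ 4.403e-01  3.002e-01 -1.000e-04]
top unit 0.71 [271.3 138.1] [0.648  0.0188 0.0414]
top unit_board 0.7 [270.1 129.8] [0.6659 0.0217 0.0491]
top unit_floor 0.83 [269.1 135. ] [0.6561 0.024  0.0381]
top unit_floor 0.27 [ 93.9 226.5] [ 0.4409  0.4435 -0.    ]
top unit_front 0.78 [275.5 160.8] [ 0.6028  0.0084 -0.0033]
top pick 0.87 [418.  225.6] [ 0.447  -0.3259  0.0277]
top pick_hook 0.83 [418.5 158.8] [ 0.6102 -0.3373  0.0036]
top mat 0.58 [418.2 196.5] [ 0.5185 -0.3346  0.0032]
top tape 0.88 [ 91.4 225.1] [0.4441 0.4495 0.0009]
top driver 0.6 [144.6 286.2] [0.3018 0.3107 0.0227]
top dish 0.6 [153.  226.8] [0.4414 0.2988 0.0014]
top dish 0.55 [270.8 132.5] [0.6628 0.02   0.0356]
```

View pics/scene0.png

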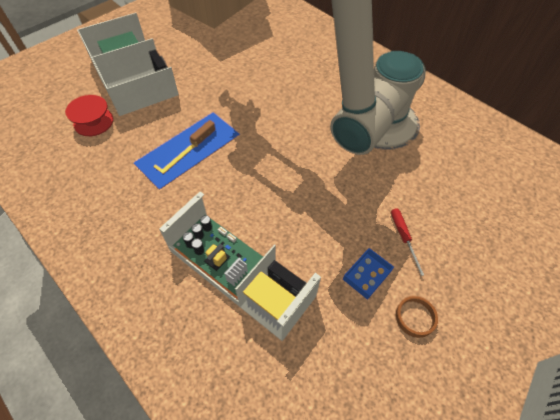

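View pics/top0.png

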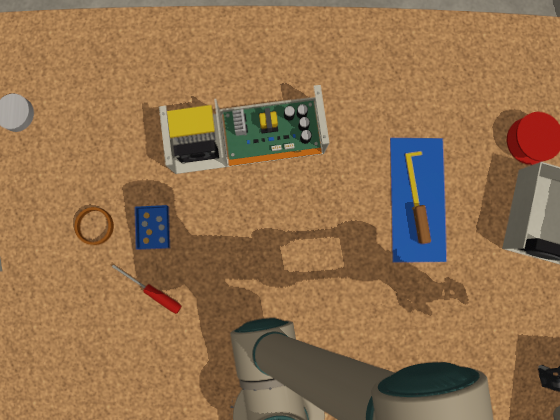

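Run:
```python
from h import *
import pickle
f=pickle.load(open('top0.pkl','rb'));print(f['fx'],f['distortion']);V=np.array(f['view']);print(np.round(-V[:3,:3].T@V[:3,3],3))
im=f['image']
a=cv2.resize(im[80:180,150:340],None,fx=4,fy=4,interpolation=cv2.INTER_CUBIC);cv2.imwrite('pics/unit_top.png',a)
a=cv2.resize(im[130:270,380:455],None,fx=4,fy=4,interpolation=cv2.INTER_CUBIC);cv2.imwrite('pics/pick_top.png',a)
f=pickle.load(open('scene0.pkl','rb'));V=np.array(f['view']);print(f['fx'],np.round(-V[:3,:3].T@V[:3,3],3))
im=f['image']
a=cv2.resize(im[185:345,155:330],None,fx=3.7,fy=3.7,interpolation=cv2.INTER_CUBIC);cv2.imwrite('pics/unit_scene.png',a)
```

```text
520.57408788339 [-0.12537917  0.          0.          0.          0.        ]
[0.372 0.016 1.231]
396.4047045891363 [0.869 0.423 0.915]
```

View pics/unit_top.png

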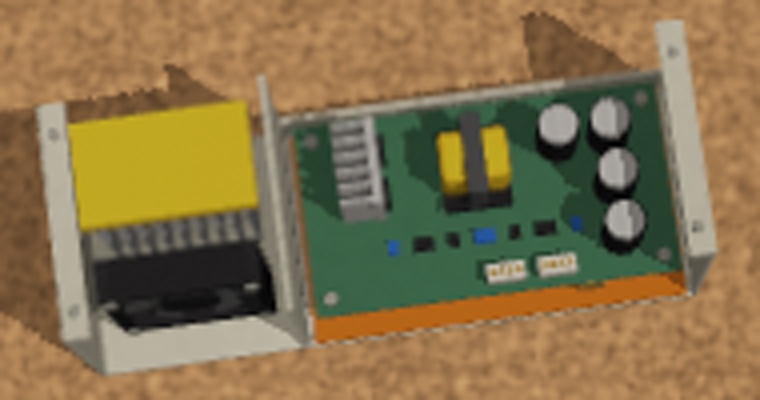

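View pics/pick_top.png

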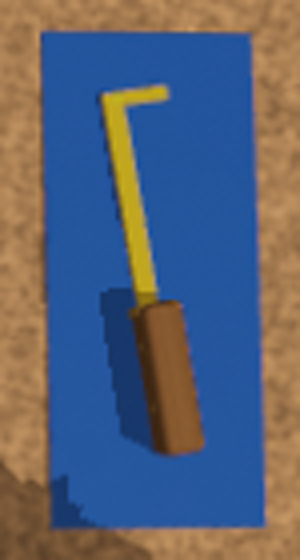

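View pics/unit_scene.png

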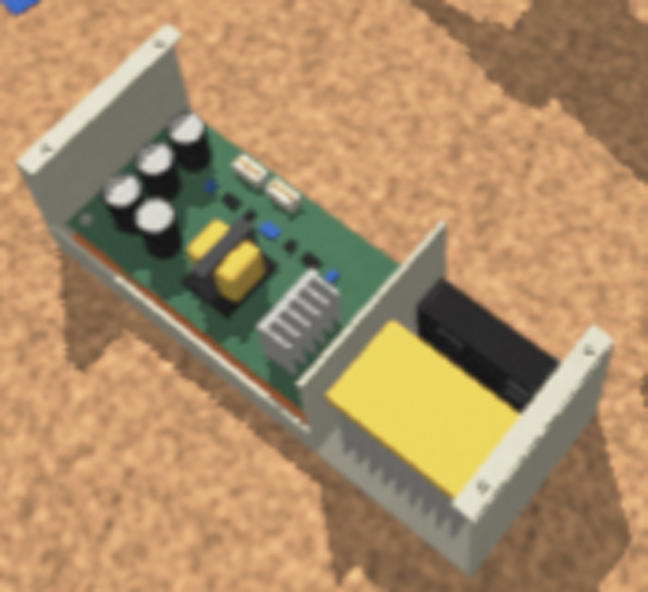

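```bash
cat > fit.py <<'E'
from h import *
import pickle
from scipy.optimize import least_squares
ft=pickle.load(open('top0.pkl','rb'));fs=pickle.load(open('scene0.pkl','rb'))
def T(p,P):
    c,s=np.cos(p[2]),np.sin(p[2]);P=np.array(P,float)
    return np.c_[p[0]+c*P[:,0]-s*P[:,1],p[1]+s*P[:,0]+c*P[:,1],P[:,2]]
def fit(f,obs,pts,x0):
    r=lambda p:(w2px(f,T(p,pts))-obs).ravel()
    s=least_squares(r,x0);print(np.round(s.x,4),np.degrees(s.x[2]),'res',np.round(s.fun.reshape(-1,2),1).tolist());return s.x
if __name__=='__main__':
    bz=.035
    P=[[-.058,.108,bz],[.057,.108,bz],[.057,-.108,bz],[-.058,-.108,bz]]
    o=np.array([[312,318],[288,122],[662,75],[686,274]])/4+[150,80]
    p=fit(ft,o,P,[.67,.02,.1])
    P2=P+[[-.065,-.115,.007],[-.065,.115,.007]]
    o2=np.vstack([o,np.array([[690,292],[314,343]])/4+[150,80]])
    p=fit(ft,o2,P2,[.67,.02,.1])
    # overlay
    for nm,f,(x0,y0,x1,y1),k in [('t',ft,(150,80,340,180),4),('s',fs,(155,185,330,345),3.7)]:
        a=cv2.resize(f['image'][y0:y1,x0:x1],None,fx=k,fy=k,interpolation=cv2.INTER_CUBIC)
        for box,z,c in [((-.058,.057,-.108,.108),.035,(255,0,255)),((-.065,.065,-.115,.115),.003,(255,255,0)),((-.065,.065,-.115,.115),.118,(0,0,255))]:
            q=T(p,[[box[0],box[2],z],[box[1],box[2],z],[box[1],box[3],z],[box[0],box[3],z]])
            u=((w2px(f,q)+.5-[x0,y0])*k).astype(int)
            cv2.polylines(a,[u],True,c,1)
        cv2.imwrite(f'pics/ov_{nm}.png',a)
    # pick
    o=np.array([[105,97],[168,93],[147,298],[126,104]])/4+[380,130]
    z=.007
    P=[[.175,.006,z],[.171,-.034,z],[.045,0,z],[.167,-.006,z]]
    pp=fit(ft,o,P,[.45,-.32,.1])
E
python3 fit.py
python3 - <<'E'
from h import *
import pickle
f=pickle.load(open('top0.pkl','rb'))
# yellow & brown masks -> points
hsv=cv2.cvtColor(f['image'],cv2.COLOR_BGR2HSV)
sub=np.zeros(hsv.shape[:2],bool);sub[130:270,385:450]=1
y=(hsv[...,0]>18)&(hsv[...,0]<35)&(hsv[...,1]>120)&sub
b=(hsv[...,0]<18)&(hsv[...,1]>80)&sub;b[:, :400]=0;b[:,440:]=0;b[:200]=0;b[:,432:]=0;b[246:]=0
for n,m,z in [('yellow',y,.007),('brown',b,.037)]:
    v,u=np.nonzero(m);
    W=np.array([px2w(f,a,c,z=z) for a,c in zip(u,v)]);print(n,len(u),W.min(0),W.max(0),W.mean(0))
    if n=='yellow': W=W[W[:,0]<.58]
    c,(r,e)=None,np.linalg.eigh(np.cov(W[:,:2].T));print(np.degrees(np.arctan2(e[1,1],e[0,1])),W.mean(0),np.median(f['depth'][m]))
E
```

```text
[0.6716 0.0178 0.1299] 7.444338861912342 res [[0.8, -0.9], [1.4, 0.5], [-1.4, 1.5], [-0.9, -1.0]]
[0.6707 0.0175 0.1347] 7.715771280059659 res [[1.1, -0.3], [1.4, 1.1], [-1.4, 1.6], [-0.6, -0.8], [0.5, -0.4], [-1.0, -1.1]]
[ 0.4503 -0.3361  0.1396] 8.000792781844508 res [[-0.3, -1.0], [0.3, -0.4], [0.2, 1.6], [-0.2, -0.2]]
yellow 299 [ 0.49268122 -0.34279965  0.007     ] [ 0.62626693 -0.3055068   0.007     ] [ 0.56513854 -0.31990127  0.007     ]
-171.73596033084672 [ 0.53763404 -0.32194722  0.007     ] 1.2361454
brown 438 [ 0.40839923 -0.35121898  0.037     ] [ 0.49459934 -0.31199211  0.037     ] [ 0.45018342 -0.33183398  0.037     ]
-171.04962218426869 [ 0.45018342 -0.33183398  0.037     ] 1.1979473
```

View pics/ov_t.png

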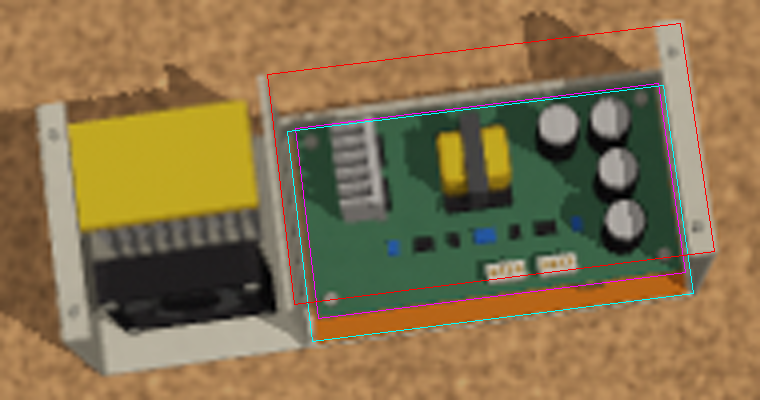

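View pics/ov_s.png

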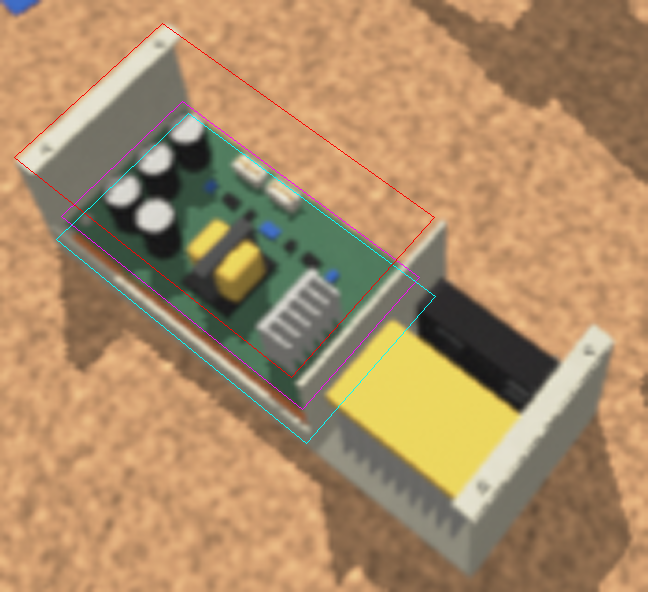

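```bash
cat > c.py <<'E'
# commanded-pose tracking: c.json = [x,y,z,angle_of_tool_x_deg]
import json,numpy as np,sys
from h import robot
def load(): return json.load(open('c.json'))
def save(c): json.dump([float(v) for v in c],open('c.json','w'))
def axes(a):
    a=np.radians(a);x=np.array([np.cos(a),np.sin(a),0]);z=np.array([0,0,-1.]);return np.c_[x,np.cross(z,x),z]
def row(target,ang=None,cur=None):
    c=cur or load();R=axes(c[3]);d=R.T@(np.array(target)-c[:3])*100
    rz=0 if ang is None else -np.radians(ang-c[3])
    return np.round(np.r_[d,0,0,rz],3)
def apply(x,y,z,rz=0):
    c=load();p=np.array(c[:3])+axes(c[3])@np.array([x,y,z])/100;save([*p,c[3]-np.degrees(rz)]);return load()
def st():
    s=robot.read_state();print('t',round(s['t'],2),'tcp',np.round(s['tool_pos'],4),'F',np.round(s['contact_force'],2),'T',np.round(s['ft_torque'],3),'gap',round(s['finger_gap'],4));return s
E
python3 - <<'E'
from fit import *
import c
c.save([.165,-.551,.2,-73.281])
bz=.035
P=[[-.058,.108,bz],[-.058,-.108,bz],[-.065,-.115,.006],[-.065,.115,.006]]
o=np.array([[312,318],[686,274],[690,292],[314,343]])/4+[150,80]-.0
fit(ft,o,P,[.67,.02,.1])
# orange front edge line
im=ft['image'];hsv=cv2.cvtColor(im,cv2.COLOR_BGR2HSV)
m=(hsv[...,0]>5)&(hsv[...,0]<14)&(hsv[...,1]>215);m[:140]=0;m[172:]=0;m[:,:225]=0;m[:,325:]=0
pts=[]
for u in range(235,318):
    v=np.nonzero(m[:,u])[0]
    if len(v): pts.append((u,v.max()+.5))
W=np.array([px2w(ft,u,v,z=.006) for u,v in pts]);k=np.polyfit(W[:,1],W[:,0],1);print(len(pts),np.degrees(np.arctan(-k[0])),k)
a=np.radians(8.2);g=np.array([.4505,-.335])-.008*np.array([np.cos(a),np.sin(a)]);print(g)
print(c.row([*g,.12],8.2-90), c.row([*g,.006],8.2-90))
E
```

```text
[0.6692 0.0176 0.1358] 7.78361671554657 res [[1.1, 0.4], [-0.6, -0.3], [0.5, 0.2], [-1.0, -0.4]]Traceback (most recent call last):
  File "<stdin>", line 15, in <module>
IndexError: too many indices for array: array is 1-dimensional, but 2 were indexed
```

Run:
```python
from fit import *
import c
bz=.035
P=[[-.058,.108,bz],[-.058,-.108,bz],[-.065,-.115,.006],[-.065,.115,.006]]
o=np.array([[312,318],[686,274],[690,292],[314,343]])/4+[150,80]-.375
fit(ft,o,P,[.67,.02,.1])
im=ft['image'];hsv=cv2.cvtColor(im,cv2.COLOR_BGR2HSV)
print(hsv[150:168,270])
m=(hsv[...,0]>5)&(hsv[...,0]<14)&(hsv[...,1]>195);m[:140]=0;m[172:]=0;m[:,:225]=0;m[:,325:]=0
pts=[]
for u in range(235,318):
    v=np.nonzero(m[:,u])[0]
    if len(v): pts.append((u,v.max()+.5))
W=np.array([px2w(ft,u,v,z=.006) for u,v in pts])
if len(pts): k=np.polyfit(W[:,1],W[:,0],1);print(len(pts),np.degrees(np.arctan(-k[0])),k,np.std(W[:,0]-np.polyval(k,W[:,1])))
P=[[.175,.006,.007],[.171,-.034,.007],[.045,0,.007],[.167,-.006,.007]]
pp=fit(ft,np.array([[105,97],[168,93],[147,298],[126,104]])/4+[380,130]-.375,P,[.45,-.32,.1])
a=np.radians(8.2);g=np.array([.451,-.335])-.008*np.array([np.cos(a),np.sin(a)]);print(g)
print(c.row([*g,.12],8.2-90), c.row([*g,.006],8.2-90))
```

```text
[0.6701 0.0185 0.1358] 7.7833455957866216 res [[1.1, 0.4], [-0.7, -0.3], [0.5, 0.3], [-1.0, -0.4]]
[[ 70 105 100]
 [ 70 108 102]
 [ 70 105 100]
 [ 69 106 101]
 [ 15 200 149]
 [ 15 220 182]
 [ 15 220 182]
 [ 15 221 181]
 [ 15 220 182]
 [ 14 219 182]
 [ 15 114 170]
 [ 15 121 148]
 [ 15 131 168]
 [ 15 133 151]
 [ 15 133 155]
 [ 15 134 158]
 [ 15 134 158]
 [ 15 132 162]]
1 73.96910579286045 [-3.48033071  0.31588438] 0.0
[ 0.4512 -0.3352  0.1397] 8.001703855499587 res [[-0.3, -1.0], [0.3, -0.4], [0.2, 1.6], [-0.2, -0.2]]
[ 0.44308179 -0.33614103]
[-12.578 -32.814   8.      0.      0.      0.149] [-12.578 -32.814  19.4     0.      0.      0.149]<stdin>:15: RankWarning: Polyfit may be poorly conditioned
```

Request:
step_arm(moves="-2 -6 1 0 0 0.075; -4.5 -12 2.5 0 0 0.149; -6.8 -18 4 0 0 0.149; -9.1 -24 5.5 0 0 0.149; -11.4 -30 7 0 0 0.149; -12.58 -32.81 8 0 0 0.149; -12.58 -32.81 11 0 0 0.149; -12.58 -32.81 15 0 0 0.149; -12.58 -32.81 19.3 0 0 0.149; -12.58 -32.81 19.3 0 0 0.149", jaw=1)

```text
t: 2.35
tool_pos: [0.4413, -0.3337, 0.004]
tcp_rot: [[0.142, -0.99, -0.005], [-0.99, -0.142, 0.005], [-0.006, 0.005, -1.0]]
contact_force: [0.3, -0.0, -0.3]
finger_gap: 0.0854
```

Run:
```python
from fit import *
import c
print(c.apply(-12.58,-32.81,19.3,.149)); c.st()
im=ft['image'];hsv=cv2.cvtColor(im,cv2.COLOR_BGR2HSV)
m=(hsv[...,0]>5)&(hsv[...,0]<18)&(hsv[...,1]>185);m[:140]=0;m[172:]=0;m[:,:225]=0;m[:,325:]=0
pts=[(u,np.nonzero(m[:,u])[0].max()+.5) for u in range(235,318) if m[:,u].any()]
W=np.array([px2w(ft,u,v,z=.006) for u,v in pts])
k=np.polyfit(W[:,1],W[:,0],1);print(len(pts),np.degrees(np.arctan(-k[0])),k,np.std(W[:,0]-np.polyval(k,W[:,1])))
```

```text
[0.4430403691023743, -0.33613073009521477, 0.007000000000000006, -81.81807114744927]
t 2.35 tcp [ 0.4413 -0.3337  0.004 ] F [ 0.25 -0.05 -0.35] T [-0.032 -0.037  0.048] gap 0.0854
83 8.255251793686302 [-0.14508669  0.60681407] 0.0007024578147253783
```

Request:
step_arm(moves="0 0 -0.2 0 0 0; 0 0 -0.2 0 0 0; 0 0 -0.2 0 0 0")

```text
t: 2.72
tool_pos: [0.4443, -0.3367, 0.0103]
tcp_rot: [[0.142, -0.99, 0.002], [-0.99, -0.142, -0.002], [0.003, -0.002, -1.0]]
contact_force: [0.4, -0.3, 0.5]
finger_gap: 0.0851
```

Run:
```python
from fit import *
import c
print(c.apply(0,0,-.2)); s=c.st(); print(s['joint_pos'],s['qd'])
```

```text
[0.4430403691023743, -0.33613073009521477, 0.009000000000000006, -81.81807114744927]
t 2.73 tcp [ 0.4443 -0.3367  0.0103] F [ 0.4  -0.33  0.52] T [ 0.011 -0.022  0.033] gap 0.0851
[-4.43112173e+01  2.39905586e+01  1.03784670e+02 -4.27021903e-03
  5.20436900e+01  3.75173249e+01] [ 0.04572514  0.32259681  0.59265964  0.02089769 -0.09351882  0.02064457]
```

Request:
step_arm(moves="0 0 0.2 0 0 0; 0 0 0.2 0 0 0; 0 0 0.2 0 0 0; 0 0 0.2 0 0 0; 0 0 0.2 0 0 0; 0 0 0.2 0 0 0; 0 0 0.2 0 0 0", jaw=-1)

```text
t: 3.6
tool_pos: [0.4435, -0.3359, 0.0067]
tcp_rot: [[0.142, -0.99, 0.0], [-0.99, -0.142, -0.0], [0.0, -0.0, -1.0]]
contact_force: [-0.2, 0.8, -0.2]
finger_gap: 0.0
```

Run:
```python
from fit import *
import c
print(c.apply(0,0,.2)); s=c.st()
```

```text
[0.4430403691023743, -0.33613073009521477, 0.007000000000000006, -81.81807114744927]
t 3.6 tcp [ 0.4435 -0.3359  0.0067] F [-0.17  0.8  -0.19] T [ 0.015 -0.031  0.027] gap 0.0
```

Run:
```python
from h import *
f=robot.grab_frame('top');a=cv2.resize(f['image'][130:290,350:500],None,fx=3.7,fy=3.7);cv2.imwrite('pics/g1.png',a)
print(w2px(f,[.4435,-.3359,.0067])-[350,130])
f=robot.grab_frame('scene');a=cv2.resize(f['image'][90:200,120:270],None,fx=5,fy=5);cv2.imwrite('pics/g2.png',a)
```

```text
[[69.70500879 97.63211235]]
```

View pics/g1.png

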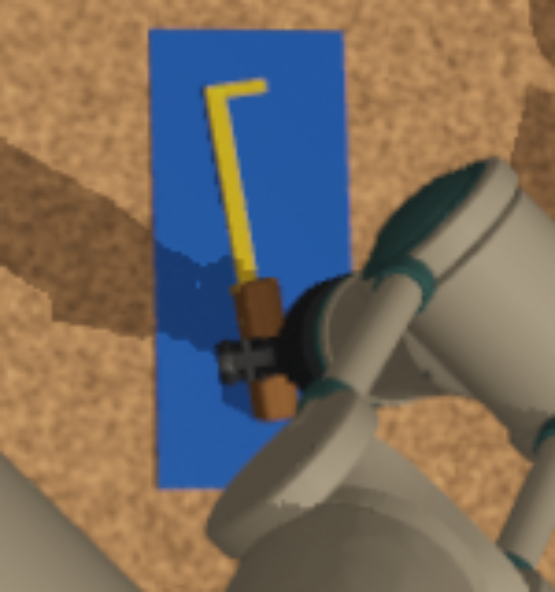

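View pics/g2.png

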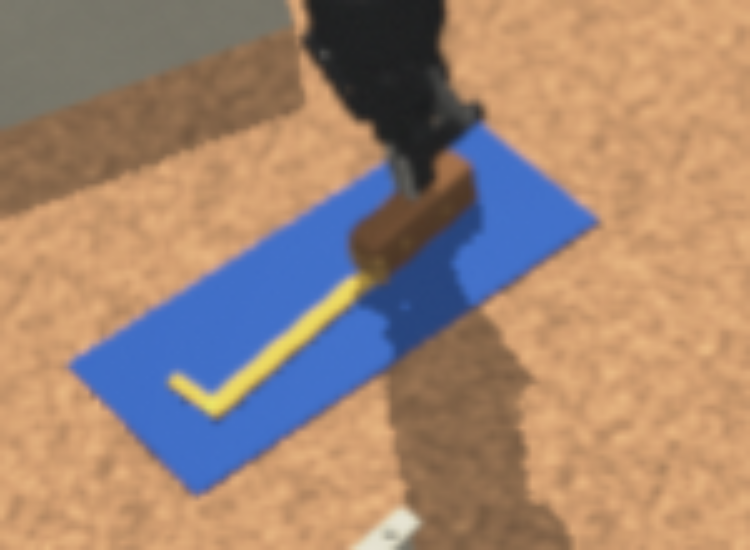

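Request:
step_arm(moves="0 0 -0.3 0 0 0; 0 0 -1.5 0 0 0; 0 0 -3 0 0 0; 0 0 -5 0 0 0; 0 0 -5 0 0 0; 0 0 -5 0 0 0")

```text
t: 4.45
tool_pos: [0.4433, -0.3357, 0.0568]
tcp_rot: [[0.142, -0.99, 0.0], [-0.99, -0.142, -0.0], [0.0, -0.0, -1.0]]
contact_force: [-0.7, 0.3, 0.2]
finger_gap: -0.0001
```

Run:
```python
from h import *
import c
c.apply(0,0,-5);c.st()
f=robot.grab_frame('top');a=cv2.resize(f['image'][130:290,350:500],None,fx=3.7,fy=3.7);cv2.imwrite('pics/g3.png',a)
f=robot.grab_frame('scene');a=cv2.resize(f['image'][90:200,120:270],None,fx=5,fy=5);cv2.imwrite('pics/g4.png',a)
```

```text
t 4.45 tcp [ 0.4433 -0.3357  0.0568] F [-0.69  0.34  0.2 ] T [ 0.001  0.047 -0.059] gap -0.0001
```

View pics/g3.png

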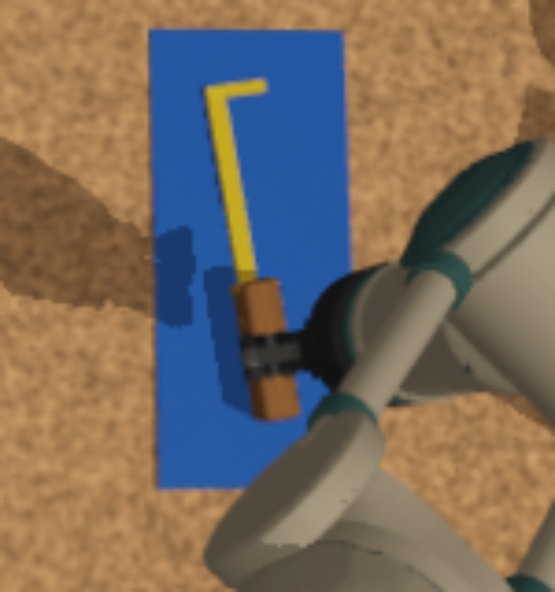

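View pics/g4.png

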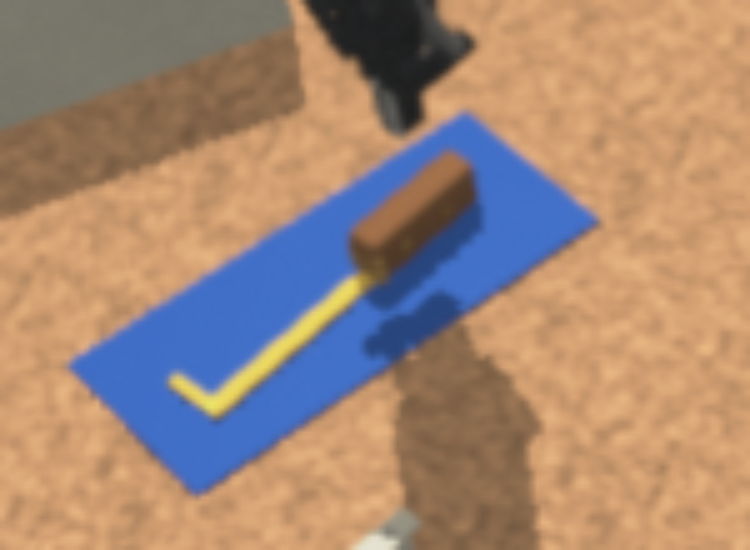

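Run:
```python
from h import *
f=robot.grab_frame('top');im=f['image'][180:260,390:470].copy()
a=cv2.resize(im,None,fx=7,fy=7,interpolation=cv2.INTER_CUBIC)
for z,col in [(.0568,(0,0,255)),(.0758,(0,255,255)),(.13,(255,255,255))]:
    u=w2px(f,[.4433,-.3357,z])[0]-[390,180];cv2.circle(a,tuple(((u+.5)*7).astype(int)),4,col,-1)
d=f['depth'][180:260,390:470]
b=cv2.applyColorMap((np.clip(1.25-d,0,.25)/.25*255).astype(np.uint8),cv2.COLORMAP_JET);b=cv2.resize(b,None,fx=3,fy=3,interpolation=cv2.INTER_NEAREST)
cv2.imwrite('pics/g5.png',a)
f=robot.grab_frame('scene');im=f['image'][70:160,160:250]
a=cv2.resize(im,None,fx=6.5,fy=6.5,interpolation=cv2.INTER_CUBIC)
for z,col in [(.0568,(0,0,255)),(.0758,(0,255,255)),(.13,(255,255,255))]:
    u=w2px(f,[.4433,-.3357,z])[0]-[160,70];cv2.circle(a,tuple(((u+.5)*6.5).astype(int)),4,col,-1)
cv2.imwrite('pics/g6.png',a)
```

```text
(no output)
```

View pics/g5.png

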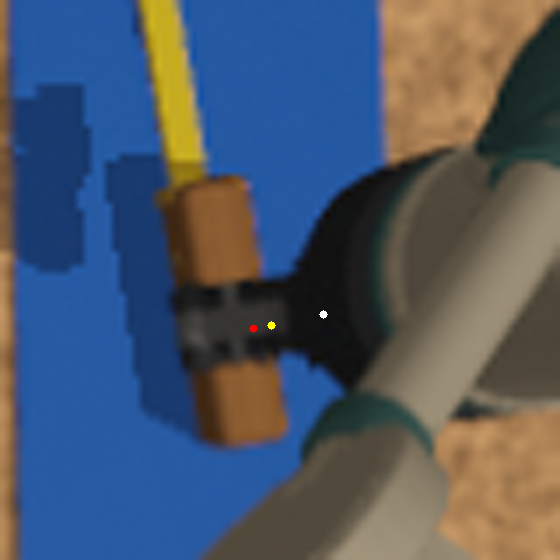

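View pics/g6.png

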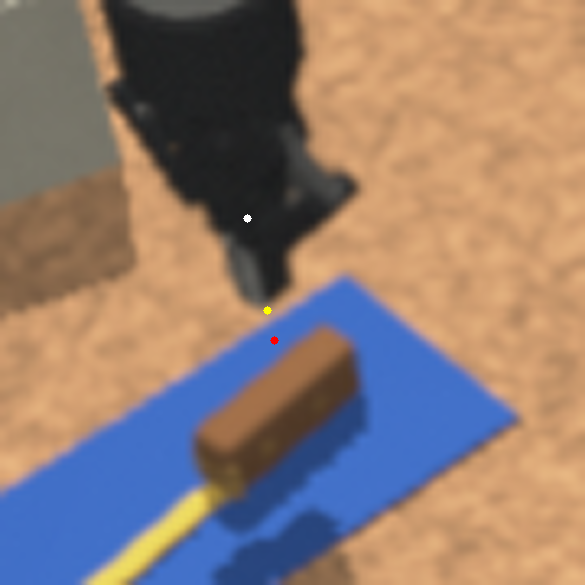

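Run:
```python
from h import *
for cam,(x0,y0),k,pts in [('scene',(160,70),6.5,[(240,260),(255,285),(262,298),(275,290),(345,185),(120,90),(270,400),(320,340)]),('top',(390,180),7,[(185,330),(200,320),(230,320),(250,325),(275,320),(300,320),(230,400),(210,230),(330,310)])]:
    f=robot.grab_frame(cam)
    for p in pts:
        u,v=[int(round((p[i]+.5)/k-.5+(x0,y0)[i])) for i in (0,1)]
        print(cam,p,np.round(px2w(f,u,v,d=f['depth'][v,u]),3),f['image'][v,u])
```

```text
scene (240, 260) [ 0.454 -0.334  0.113] [73 77 78]
scene (255, 285) [ 0.451 -0.326  0.104] [76 79 79]
scene (262, 298) [ 0.451 -0.324  0.098] [61 64 64]
scene (275, 290) [ 0.443 -0.325  0.096] [38 42 46]
scene (345, 185) [ 0.428 -0.276  0.179] [49 52 55]
scene (120, 90) [ 0.461 -0.386  0.179] [48 47 48]
scene (270, 400) [ 0.458 -0.325  0.037] [ 74 112 162]
scene (320, 340) [ 0.416 -0.341  0.034] [ 76 114 165]
top (185, 330) [ 0.434 -0.277  0.183] [55 58 60]
top (200, 320) [ 0.439 -0.282  0.184] [64 66 67]
top (230, 320) [ 0.438 -0.289  0.187] [50 53 54]
top (250, 325) [ 0.436 -0.295  0.188] [51 54 54]
top (275, 320) [ 0.438 -0.3    0.2  ] [44 46 47]
top (300, 320) [ 0.436 -0.299  0.22 ] [18 18 18]
top (230, 400) [ 0.42  -0.333  0.036] [ 46  88 133]
top (210, 230) [ 0.478 -0.329  0.035] [ 49  91 138]
top (330, 310) [ 0.437 -0.301  0.246] [19 18 18]
```

Request:
step_arm(moves="0 0 0 0 0 0; 0 0 0 0 0 0; 0 0 0 0 0 0; 0 0 0 0 0 0; 0 0 1.5 0 0 0; 0 0 3 0 0 0; 0 0 4.5 0 0 0; 0 0 6 0 0 0; 0 0 6 0 0 0; 0 0 6 0 0 0", jaw=1)

```text
t: 6.0
tool_pos: [0.4437, -0.3361, -0.0033]
tcp_rot: [[0.142, -0.99, 0.0], [-0.99, -0.142, -0.0], [0.0, -0.0, -1.0]]
contact_force: [-0.5, -0.1, -0.4]
finger_gap: 0.0852
```

Run:
```python
from h import *
import c
print(c.apply(0,0,6)); s=c.st();print(np.round(s['joint_pos'],2))
for cam,(x0,y0,x1,y1) in [('scene',(150,80,250,180)),('top',(380,170,480,270))]:
    f=robot.grab_frame(cam);a=cv2.resize(f['image'][y0:y1,x0:x1],None,fx=6,fy=6,interpolation=cv2.INTER_CUBIC);cv2.imwrite(f'pics/k_{cam}.png',a)
    import pickle;pickle.dump(f,open(f'k_{cam}.pkl','wb'))
```

```text
[0.4430403691023743, -0.33613073009521477, -0.002999999999999989, -81.81807114744927]
t 6.0 tcp [ 0.4437 -0.3361 -0.0033] F [-0.53 -0.08 -0.38] T [-0.01   0.056 -0.031] gap 0.0852
[-44.3   24.98 104.58  -0.    50.42  37.52]
```

View pics/k_scene.png

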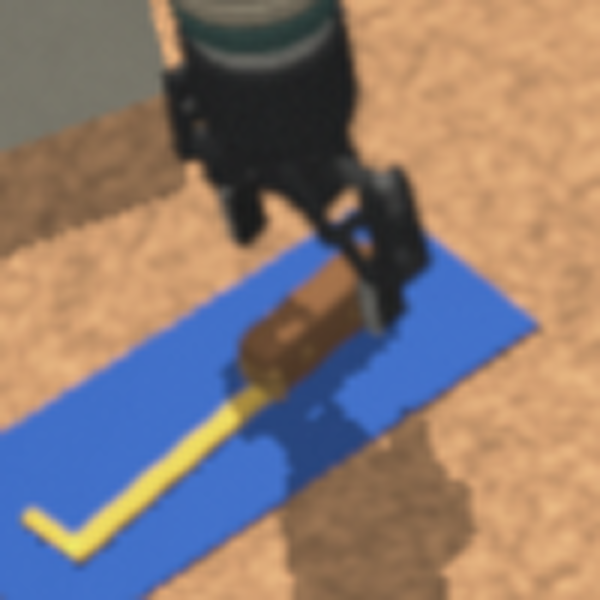

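View pics/k_top.png

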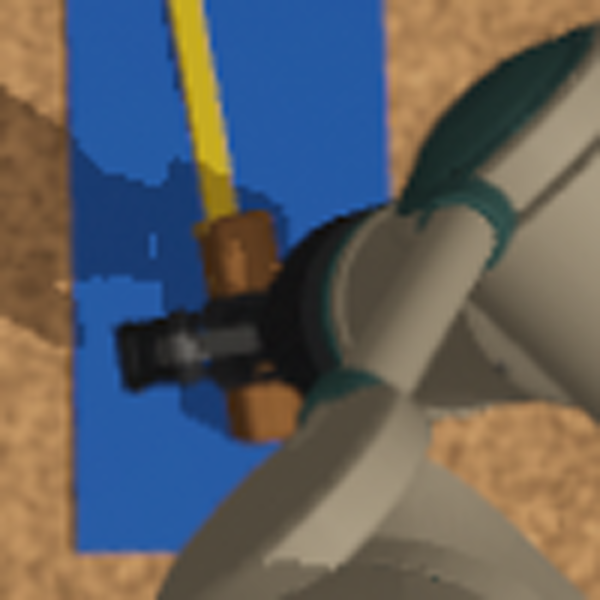

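Run:
```python
from h import *
import pickle
f=pickle.load(open('k_scene.pkl','rb'))
for p in [(375,322),(372,312),(368,300),(383,315),(245,235),(240,225),(250,215)]:
    u,v=[int(round((p[i]+.5)/6-.5+(150,80)[i])) for i in (0,1)]
    print(p,np.round(px2w(f,u,v,d=f['depth'][v,u]),4),f['image'][v,u])
```

```text
(375, 322) [ 0.4482 -0.2816  0.0554] [78 82 82]
(372, 312) [ 0.4463 -0.2837  0.0566] [76 79 80]
(368, 300) [ 0.4468 -0.2862  0.0633] [88 93 94]
(383, 315) [ 0.4436 -0.2828  0.0553] [50 51 51]
(245, 235) [ 0.4593 -0.3725  0.0528] [32 35 36]
(240, 225) [ 0.456  -0.3756  0.0565] [28 29 29]
(250, 215) [ 0.4497 -0.3785  0.0584] [29 29 29]
```

Request:
step_arm(moves="0 0 0.8 0 0 0; 0 0 1.5 0 0 0; 0 0 2.1 0 0 0; 0 0 2.6 0 0 0; 0 0 2.9 0 0 0; 0 0 3 0 0 0; 0 0 3 0 0 0")

```text
t: 6.98
tool_pos: [0.4435, -0.3359, -0.0333]
tcp_rot: [[0.142, -0.99, 0.0], [-0.99, -0.142, -0.0], [0.0, -0.0, -1.0]]
contact_force: [-0.5, -0.2, 0.8]
finger_gap: 0.0854
```

Request:
step_arm(moves="0 0 0 0 0 0; 0 0 0 0 0 0; 0 0 0 0 0 0; 0 0 0 0 0 0; 0 0 0 0 0 0; 0 0 0 0 0 0", jaw=-1)

```text
t: 7.72
tool_pos: [0.4461, -0.3375, -0.0286]
tcp_rot: [[0.142, -0.99, 0.006], [-0.99, -0.142, -0.004], [0.005, -0.005, -1.0]]
contact_force: [-2.3, 4.0, 27.8]
finger_gap: 0.0235
```

Run:
```python
from h import *
import c
print(c.apply(0,0,3)); s=c.st()
```

```text
[0.4430403691023743, -0.33613073009521477, -0.03299999999999999, -81.81807114744927]
t 7.72 tcp [ 0.4461 -0.3375 -0.0286] F [-2.31  3.96 27.8 ] T [ 0.989  0.291 -0.039] gap 0.0235
```

Request:
step_arm(moves="0 0 -0.4 0 0 0; 0 0 -0.85 0 0 0; 0 0 -0.85 0 0 0; 0 0 -0.85 0 0 0", jaw=0.2)

```text
t: 8.22
tool_pos: [0.4431, -0.3356, -0.0253]
tcp_rot: [[0.142, -0.99, -0.001], [-0.99, -0.142, 0.001], [-0.001, 0.001, -1.0]]
contact_force: [0.1, -0.2, -0.2]
finger_gap: 0.0509
```

Request:
step_arm(moves="0 0 0 0 0 0; 0 0 0 0 0 0; 0 0 0 0 0 0; 0 0 0 0 0 0; 0 0 0 0 0 0", jaw=-1)

```text
t: 8.85
tool_pos: [0.4433, -0.3357, -0.025]
tcp_rot: [[0.142, -0.99, -0.0], [-0.99, -0.142, 0.0], [-0.0, 0.0, -1.0]]
contact_force: [-0.3, -0.4, -1.6]
finger_gap: 0.0226
```

Run:
```python
from h import *
import c
print(c.apply(0,0,-.85)); s=c.st()
```

```text
[0.4430403691023743, -0.33613073009521477, -0.024499999999999987, -81.81807114744927]
t 8.85 tcp [ 0.4433 -0.3357 -0.025 ] F [-0.31 -0.36 -1.58] T [ 0.063 -0.011 -0.002] gap 0.0226
```

Request:
step_arm(moves="0 0 -0.4 0 0 0; 0 0 -1.5 0 0 0; 0 0 -3.5 0 0 0; 0 0 -6 0 0 0; 0 0 -8 0 0 0; 0 0 -8 0 0 0; 0 0 -8 0 0 0")

```text
t: 9.72
tool_pos: [0.4431, -0.3355, 0.055]
tcp_rot: [[0.142, -0.99, -0.0], [-0.99, -0.142, 0.0], [-0.0, 0.0, -1.0]]
contact_force: [-0.7, 0.6, -0.9]
finger_gap: 0.0232
```

Run:
```python
from h import *
import c
print(c.apply(0,0,-8)); s=c.st()
a=np.radians(8.0);R=np.array([[np.cos(a),-np.sin(a)],[np.sin(a),np.cos(a)]])
O=np.array([.6701,.0185])
p=O+R@np.array([-.270-.008,.078]);print(p,c.row([*p,.0755],-82.))
f=robot.grab_frame('top')
a=cv2.resize(f['image'][120:270,360:480],None,fx=4,fy=4,interpolation=cv2.INTER_CUBIC);cv2.imwrite('pics/l1.png',a)
print([ (q['xy'],q['score']) for q in robot.landmark_of('pick_hook','top')])
f=robot.grab_frame('scene')
a=cv2.resize(f['image'][60:180,120:270],None,fx=4,fy=4,interpolation=cv2.INTER_CUBIC);cv2.imwrite('pics/l2.png',a)
```

```text
[0.4430403691023743, -0.33613073009521477, 0.055500000000000015, -81.81807114744927]
t 9.72 tcp [ 0.4431 -0.3355  0.055 ] F [-0.69  0.63 -0.94] T [-0.018  0.042  0.047] gap 0.0232
[0.38394998 0.05705079] [-3.9759e+01  2.5300e-01 -2.0000e+00  0.0000e+00  0.0000e+00  3.0000e-03]
[([428.5, 147.4], 0.73)]
```

View pics/l1.png

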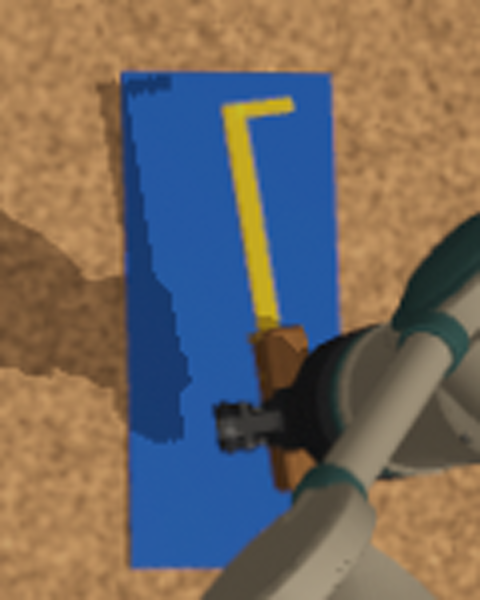

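View pics/l2.png

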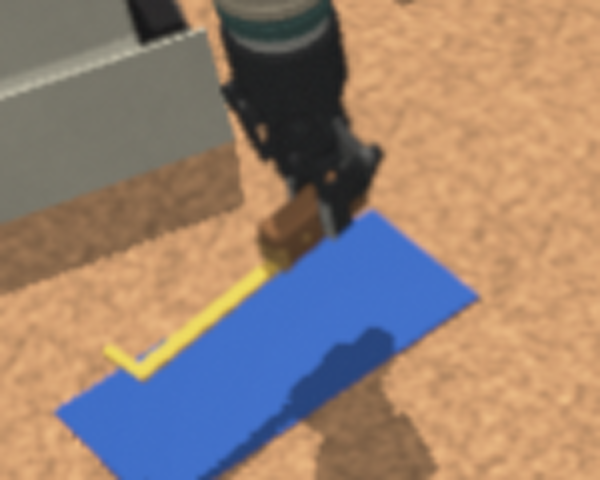

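Request:
step_arm(moves="-4 0 -1 0 0 0; -9 0 -2 0 0 0; -15 0.1 -2 0 0 0.003; -21 0.1 -2 0 0 0.003; -27 0.15 -2 0 0 0.003; -33 0.2 -2 0 0 0.003; -38 0.25 -2 0 0 0.003; -39.76 0.25 -2 0 0 0.003; -39.76 0.25 -2 0 0 0.003; -39.76 0.25 -2 0 0 0.003")

```text
t: 11.12
tool_pos: [0.3845, 0.0568, 0.075]
tcp_rot: [[0.139, -0.99, -0.0], [-0.99, -0.139, -0.001], [0.001, 0.0, -1.0]]
contact_force: [0.1, 0.7, -1.8]
finger_gap: 0.0231
```

Run:
```python
from h import *
import c,pickle
print(c.apply(-39.76,.25,-2,.003)); s=c.st();print(np.round(s['tcp_rot'],4).tolist())
f=robot.grab_frame('top');pickle.dump(f,open('m.pkl','wb'))
a=cv2.resize(f['image'][100:250,200:350],None,fx=4,fy=4,interpolation=cv2.INTER_CUBIC);cv2.imwrite('pics/m1.png',a)
print([ (q['xy'],q['score']) for q in robot.landmark_of('pick_hook','top')])
```

```text
[0.3839806763128968, 0.05706637402384218, 0.07550000000000001, -81.98995848598852]
t 11.12 tcp [0.3845 0.0568 0.075 ] F [ 0.1   0.73 -1.81] T [ 0.063  0.053 -0.025] gap 0.0231
[[0.1393, -0.9902, -0.0003], [-0.9902, -0.1393, -0.0005], [0.0005, 0.0003, -1.0]]
[([254.7, 171.8], 0.71)]
```

View pics/m1.png

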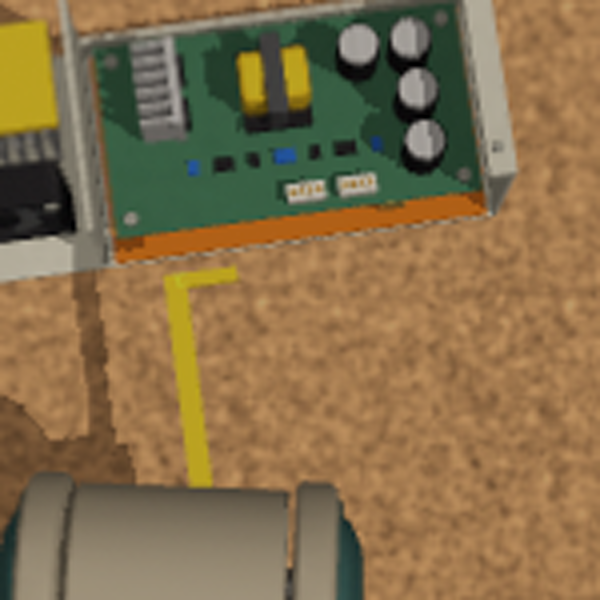

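Run:
```python
from h import *
import pickle
from scipy.optimize import least_squares
f=pickle.load(open('m.pkl','rb'))
hsv=cv2.cvtColor(f['image'],cv2.COLOR_BGR2HSV)
print(hsv[180,245],hsv[168,250],hsv[190,246])
m=(hsv[...,0]>=22)&(hsv[...,0]<35)&(hsv[...,1]>190);m[:165]=0;m[225:]=0;m[:,:238]=0;m[:,262:]=0
v,u=np.nonzero(m);W=np.array([px2w(f,a,b,z=.107) for a,b in zip(u,v)])[:,:2]
print(len(u),len(u)*(1.124/520)**2*1e6)
# fit: maximise overlap of rasterised model; use centroid+extents in pick frame
def tof(p):
    c,s=np.cos(p[2]),np.sin(p[2]);return (W-p[:2])@np.array([[c,-s],[s,c]])
X=W[W[:,0]<W[:,0].max()-.03]; k=np.polyfit(X[:,0],X[:,1],1);yaw=np.arctan(k[0]);print('yaw',np.degrees(yaw))
yaw=np.radians(8.0)
c,s=np.cos(yaw),np.sin(yaw);Q=(W-[.3839807,.0570664])@np.array([[c,-s],[s,c]])
print('in tool-pick axes: far x',np.percentile(Q[:,0],[90,97,100]),'blade y mean',Q[Q[:,0]<.165][:,1].mean(),'tip y',Q[:,1].min(),'hook x mean',Q[Q[:,1]<-.01][:,0].mean())
```

```text
[ 25 211 187] [ 25 211 187] [ 25 209 187]
314 1467.0860355029588
yaw 8.042773692417367
in tool-pick axes: far x [0.17843273 0.18107    0.18215368] blade y mean -0.002760623109215466 tip y -0.03537028593617632 hook x mean 0.17846423669676176
```

Request:
step_arm(moves="-0.28 0 3 0 0 0; -0.28 0 6 0 0 0; -0.28 0 7.7 0 0 0; -0.28 0 8.22 0 0 0; -0.28 0 8.22 0 0 0; -0.28 -0.5 8.22 0 0 0; -0.28 -1 8.22 0 0 0; -0.28 -1 8.22 0 0 0")

```text
t: 12.22
tool_pos: [0.3952, 0.0615, -0.0065]
tcp_rot: [[0.14, -0.99, 0.002], [-0.99, -0.14, -0.0], [0.0, -0.002, -1.0]]
contact_force: [-0.4, -0.4, -0.6]
finger_gap: 0.0228
```

Run:
```python
from h import *
import c,pickle
print(c.apply(-.28,-1,8.22)); s=c.st()
f=robot.grab_frame('top')
a=cv2.resize(f['image'][120:220,200:340],None,fx=5.5,fy=5.5,interpolation=cv2.INTER_CUBIC);cv2.imwrite('pics/n1.png',a)
a=np.radians(8.0);R=np.array([[np.cos(a),-np.sin(a)],[np.sin(a),np.cos(a)]]);O=np.array([.6701,.0185])
t=s['tool_pos'][:2];X=R.T@(t-O)+[.0075,-.0028];print('pick unit',X)
f=robot.grab_frame('scene')
a=cv2.resize(f['image'][185:285,150:300],None,fx=5,fy=5,interpolation=cv2.INTER_CUBIC);cv2.imwrite('pics/n2.png',a)
```

```text
[0.39349294231497445, 0.06123252278567451, -0.006699999999999998, -81.98995848598852]
t 12.22 tcp [ 0.3952  0.0615 -0.0065] F [-0.43 -0.41 -0.56] T [ 0.005 -0.027 -0.019] gap 0.0228
pick unit [-0.25873274  0.07808146]
```

View pics/n1.png

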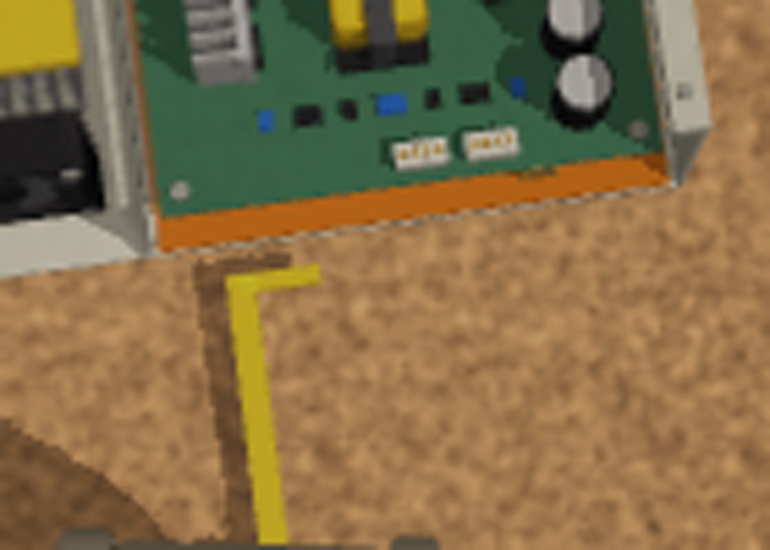

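View pics/n2.png

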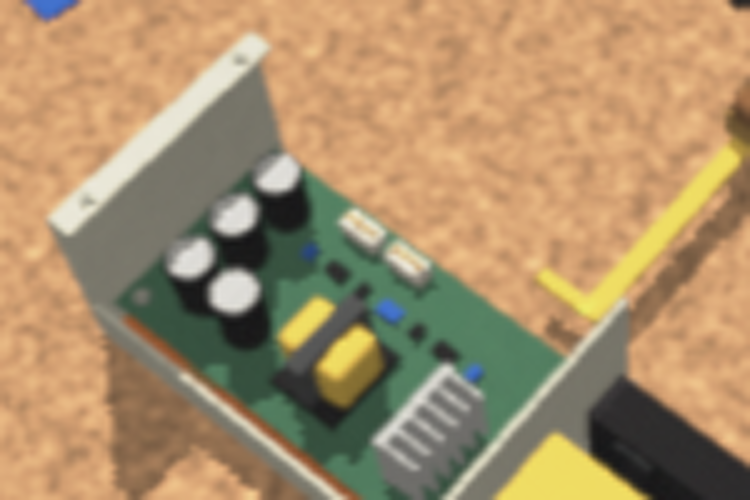

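Run:
```python
from h import *
import pickle
f=pickle.load(open('top0.pkl','rb'))
a=np.radians(8.0);R=np.array([[np.cos(a),-np.sin(a)],[np.sin(a),np.cos(a)]]);O=np.array([.6701,.0185])
for p in [(513,174),(535,172),(556,170)]:
    u,v=[(p[i]+.5)/5.5-.5+(200,120)[i] for i in (0,1)]
    for z in (.01,.03):print(p,z,R.T@(px2w(f,u,v,z=z)[:2]-O))
im=cv2.resize(f['image'][140:170,270:330],None,fx=12,fy=12,interpolation=cv2.INTER_NEAREST);cv2.imwrite('pics/bar.png',im)
```

```text
(513, 174) 0.01 [-0.05302481 -0.04434153]
(513, 174) 0.03 [-0.05699301 -0.04297039]
(535, 172) 0.01 [-0.05339634 -0.0539191 ]
(535, 172) 0.03 [-0.05735846 -0.05239106]
(556, 170) 0.01 [-0.05370946 -0.06307139]
(556, 170) 0.03 [-0.05766645 -0.06139341]
```

View pics/bar.png

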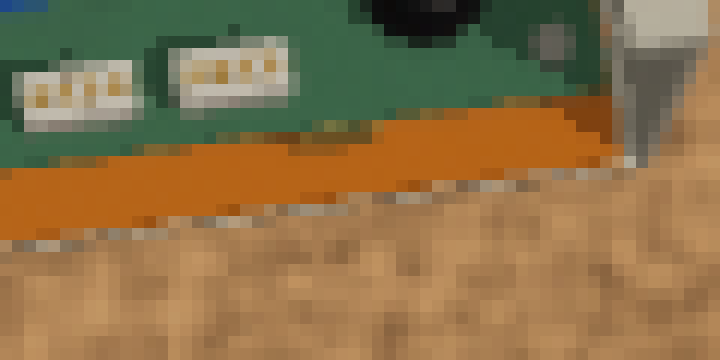

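Request:
step_arm(moves="0 -0.5 0 0 0 0; 0 -1.5 0 0 0 0; 0 -2.7 0 0 0 0; 0 -4 0 0 0 0; 0 -5 0 0 0 0; 0 -5.5 0 0 0 0; 0 -5.5 0 0 0 0")

```text
t: 13.2
tool_pos: [0.4485, 0.0692, -0.0071]
tcp_rot: [[0.14, -0.99, -0.0], [-0.99, -0.14, -0.0], [0.0, 0.0, -1.0]]
contact_force: [-0.0, -0.6, -0.9]
finger_gap: 0.0227
```

Request:
step_arm(moves="0 -1 0 0 0 0; 0 -2.3 0 0 0 0; 0 -3.6 0 0 0 0; 0 -4.9 0 0 0 0; 0 -6.2 0 0 0 0; 0 -7.4 0 0 0 0; 0 -8.2 0 0 0 0; 0 -8.65 0 0 0 0; 0 -8.65 0 0 0 0; 0 -8.65 0 0 0 0")

```text
t: 14.45
tool_pos: [0.5334, 0.0812, -0.0071]
tcp_rot: [[0.139, -0.99, -0.001], [-0.99, -0.139, -0.0], [0.0, 0.001, -1.0]]
contact_force: [-0.4, 0.3, -1.0]
finger_gap: 0.0231
```

Run:
```python
from h import *
import c,pickle
c.apply(0,-5.5,0);print(c.apply(0,-8.65,0)); s=c.st()
f=robot.grab_frame('top')
a=cv2.resize(f['image'][80:230,180:340],None,fx=4,fy=4,interpolation=cv2.INTER_CUBIC);cv2.imwrite('pics/o1.png',a)
a=np.radians(8.0);R=np.array([[np.cos(a),-np.sin(a)],[np.sin(a),np.cos(a)]]);O=np.array([.6701,.0185])
t=s['tool_pos'][:2];X=R.T@(t-O)+[.0075,-.0028];print('pick unit',X)
f=robot.grab_frame('scene')
a=cv2.resize(f['image'][165:315,150:300],None,fx=4,fy=4,interpolation=cv2.INTER_CUBIC);cv2.imwrite('pics/o2.png',a)
```

```text
[0.5336124205454816, 0.08095007386105989, -0.006699999999999998, -81.98995848598852]
t 14.45 tcp [ 0.5334  0.0812 -0.0071] F [-0.44  0.33 -1.02] T [-0.008 -0.003 -0.006] gap 0.0231
pick unit [-0.1191548   0.07830259]
```

View pics/o1.png

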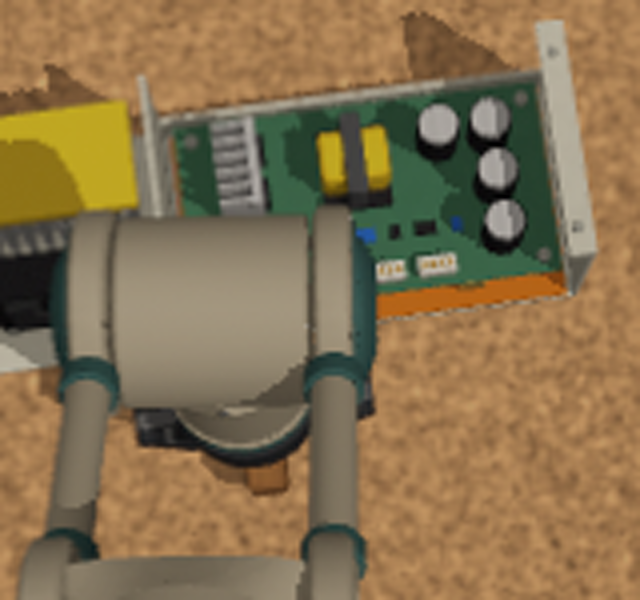

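View pics/o2.png

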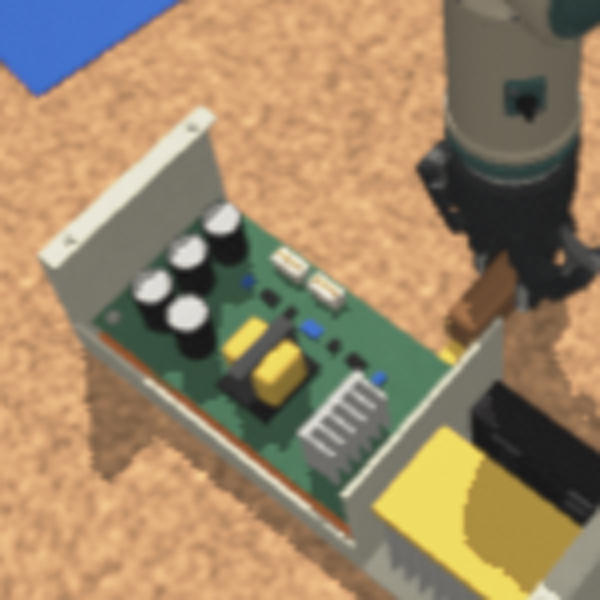

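Request:
step_arm(moves="0 0 0.4 0 0 0; 0 0 0.8 0 0 0; 0 0 1.0 0 0 0; 0 0 1.0 0 0 0; 0 0 1.0 0 0 0")

```text
t: 15.18
tool_pos: [0.5341, 0.0812, -0.017]
tcp_rot: [[0.139, -0.99, 0.0], [-0.99, -0.139, -0.0], [0.0, -0.0, -1.0]]
contact_force: [0.2, -0.4, -0.4]
finger_gap: 0.023
```

Request:
step_arm(moves="0 0 0.1 0 0 0; 0 0 0.1 0 0 0")

```text
t: 15.42
tool_pos: [0.534, 0.0812, -0.018]
tcp_rot: [[0.139, -0.99, 0.0], [-0.99, -0.139, -0.0], [0.0, 0.0, -1.0]]
contact_force: [-0.3, -0.2, -0.2]
finger_gap: 0.0229
```

Request:
step_arm(moves="0 0 0.1 0 0 0; 0 0 0.1 0 0 0")

```text
t: 15.68
tool_pos: [0.5339, 0.0812, -0.0191]
tcp_rot: [[0.139, -0.99, -0.0], [-0.99, -0.139, -0.0], [0.0, 0.0, -1.0]]
contact_force: [0.0, 0.4, -0.3]
finger_gap: 0.0234
```

Request:
step_arm(moves="0 0 0.1 0 0 0; 0 0 0.1 0 0 0")

```text
t: 15.92
tool_pos: [0.534, 0.0812, -0.0201]
tcp_rot: [[0.139, -0.99, -0.0], [-0.99, -0.139, -0.0], [0.0, 0.0, -1.0]]
contact_force: [-0.4, 0.2, -0.8]
finger_gap: 0.0234
```

Request:
step_arm(moves="0 0 0.1 0 0 0; 0 0 0.1 0 0 0")

```text
t: 16.18
tool_pos: [0.534, 0.0812, -0.0211]
tcp_rot: [[0.139, -0.99, -0.0], [-0.99, -0.139, -0.0], [0.0, 0.0, -1.0]]
contact_force: [-0.8, 0.0, -0.7]
finger_gap: 0.0232
```

Run:
```python
import c
c.apply(0,0,1.4);c.st()
```

```text
t 16.18 tcp [ 0.534   0.0812 -0.0211] F [-0.82  0.02 -0.74] T [-0.048  0.043  0.042] gap 0.0232
```

Request:
step_arm(moves="0 0 0.1 0 0 0; 0 0 0.1 0 0 0")

```text
t: 16.42
tool_pos: [0.534, 0.0812, -0.0215]
tcp_rot: [[0.139, -0.99, 0.0], [-0.99, -0.139, -0.0], [0.0, -0.0, -1.0]]
contact_force: [-2.2, 0.3, 3.7]
finger_gap: 0.0231
```

Run:
```python
import c
c.apply(0,0,.1);c.st()
```

```text
t 16.43 tcp [ 0.534   0.0812 -0.0215] F [-2.19  0.3   3.74] T [ 0.008  0.047 -0.003] gap 0.0231
```

Request:
step_arm(moves="0 0 -0.07 0 0 0; 0.3 0 -0.07 0 0 0; 0.9 0 -0.07 0 0 0; 1.5 0 -0.07 0 0 0; 2.2 0 -0.07 0 0 0; 2.9 0 -0.07 0 0 0; 3.5 0 -0.07 0 0 0; 4 0 -0.07 0 0 0; 4.3 0 -0.07 0 0 0; 4.5 0 -0.07 0 0 0")

```text
t: 17.68
tool_pos: [0.5403, 0.0365, -0.0213]
tcp_rot: [[0.139, -0.99, -0.0], [-0.99, -0.139, -0.0], [0.0, 0.0, -1.0]]
contact_force: [0.8, 1.0, 1.2]
finger_gap: 0.0232
```

Run:
```python
import c
print(c.apply(4.5,0,-.07));c.st()
```

```text
[0.5398830198274063, 0.036389109052771394, -0.020999999999999998, -81.98995848598852]
t 17.68 tcp [ 0.5403  0.0365 -0.0213] F [0.82 0.98 1.2 ] T [ 0.105 -0.058 -0.034] gap 0.0232
```

Request:
step_arm(moves="0.2 0 0 0 0 0; 0.4 0 0 0 0 0; 0.6 0 0 0 0 0")

```text
t: 18.05
tool_pos: [0.5411, 0.0306, -0.0213]
tcp_rot: [[0.139, -0.99, -0.0], [-0.99, -0.139, -0.0], [0.0, 0.0, -1.0]]
contact_force: [-0.3, 0.2, 0.9]
finger_gap: 0.0228
```

Request:
step_arm(moves="0.2 0 -0.02 0 0 0; 0.4 0 -0.02 0 0 0; 0.6 0 -0.02 0 0 0; 0.8 0 -0.02 0 0 0")

```text
t: 18.55
tool_pos: [0.5422, 0.0226, -0.0212]
tcp_rot: [[0.139, -0.99, -0.0], [-0.99, -0.139, -0.0], [0.0, 0.0, -1.0]]
contact_force: [-0.8, -0.2, -1.2]
finger_gap: 0.0234
```

Request:
step_arm(moves="0.2 0 0 0 0 0; 0.4 0 0 0 0 0; 0.6 0 0 0 0 0; 0.8 0 0 0 0 0")

```text
t: 19.05
tool_pos: [0.5434, 0.0147, -0.0211]
tcp_rot: [[0.139, -0.99, 0.0], [-0.99, -0.139, -0.0], [0.0, -0.0, -1.0]]
contact_force: [0.1, -0.1, -1.2]
finger_gap: 0.0229
```

```bash
cat > u.py <<'E'
from h import *
import c
def u(s):
    a=np.radians(8.0);R=np.array([[np.cos(a),-np.sin(a)],[np.sin(a),np.cos(a)]]);O=np.array([.6701,.0185])
    print('pick unit',np.round(R.T@(s['tool_pos'][:2]-O)+[.0075,-.0028],4))
E
python3 - <<'E'
import c,u
c.apply(.6,0,0);c.apply(.8,0,-.02);print(c.apply(.8,0,0));u.u(c.st())
E
```

```text
[0.542948646143014, 0.014603748479830352, -0.0208, -81.98995848598852]
t 19.05 tcp [ 0.5434  0.0147 -0.0211] F [ 0.11 -0.09 -1.21] T [0.033 0.003 0.021] gap 0.0229
pick unit [-0.1185  0.0111]
```

Request:
step_arm(moves="0.2 0 0 0 0 0; 0.4 0 0 0 0 0; 0.6 0 0 0 0 0; 0.8 0 0 0 0 0")

```text
t: 19.55
tool_pos: [0.5445, 0.0068, -0.0211]
tcp_rot: [[0.139, -0.99, -0.0], [-0.99, -0.139, -0.0], [0.0, 0.0, -1.0]]
contact_force: [0.0, 0.4, -0.2]
finger_gap: 0.0231
```

Request:
step_arm(moves="0.15 0 0 0 0 0; 0.3 0 0 0 0 0; 0.45 0 0 0 0 0")

```text
t: 19.92
tool_pos: [0.5451, 0.0024, -0.0211]
tcp_rot: [[0.139, -0.99, 0.0], [-0.99, -0.139, -0.0], [0.0, -0.0, -1.0]]
contact_force: [0.4, -0.1, -0.5]
finger_gap: 0.0232
```

Request:
step_arm(moves="0.15 0 0 0 0 0; 0.3 0 0 0 0 0")

```text
t: 20.18
tool_pos: [0.5455, -0.0006, -0.0211]
tcp_rot: [[0.139, -0.99, -0.0], [-0.99, -0.139, -0.0], [0.0, 0.0, -1.0]]
contact_force: [-1.0, -0.2, -1.1]
finger_gap: 0.0231
```

Y ≈ -4. Keep stepping.

Request:
step_arm(moves="0.15 0 0 0 0 0; 0.3 0 0 0 0 0")

```text
t: 20.42
tool_pos: [0.546, -0.0036, -0.0211]
tcp_rot: [[0.139, -0.99, -0.0], [-0.99, -0.139, -0.0], [0.0, 0.0, -1.0]]
contact_force: [0.5, 0.1, -1.1]
finger_gap: 0.023
```

Request:
step_arm(moves="0.1 0 0 0 0 0; 0.2 0 0 0 0 0")

```text
t: 20.68
tool_pos: [0.5462, -0.0055, -0.0211]
tcp_rot: [[0.139, -0.99, -0.0], [-0.99, -0.139, -0.0], [0.0, 0.0, -1.0]]
contact_force: [0.3, 0.6, -0.8]
finger_gap: 0.0233
```

Request:
step_arm(moves="0.1 0 0 0 0 0; 0.2 0 0 0 0 0")

```text
t: 20.92
tool_pos: [0.5465, -0.0075, -0.0211]
tcp_rot: [[0.139, -0.99, 0.0], [-0.99, -0.139, -0.0], [0.0, -0.0, -1.0]]
contact_force: [0.7, -0.1, -0.7]
finger_gap: 0.023
```

Request:
step_arm(moves="0.1 0 0 0 0 0; 0.2 0 0 0 0 0")

```text
t: 21.18
tool_pos: [0.5465, -0.0088, -0.0212]
tcp_rot: [[0.14, -0.99, -0.001], [-0.99, -0.14, 0.001], [-0.001, 0.0, -1.0]]
contact_force: [0.2, 4.0, -1.1]
finger_gap: 0.0228
```

Run:
```python
import c,u
c.apply(.8+.45+.3+.3+.2+.2+.2,0,0);u.u(c.st());print(c.load())
```

```text
t 21.18 tcp [ 0.5465 -0.0088 -0.0212] F [ 0.18  4.   -1.05] T [0.714 0.021 0.508] gap 0.0228
pick unit [-0.1187 -0.0126]
[0.5463626390853952, -0.009657221249126727, -0.0208, -81.98995848598852]
```

Request:
step_arm(moves="-0.13 0 0 0 0 0; -0.13 0.3 0 0 0 0; -0.13 0.9 0 0 0 0; -0.13 1.6 0 0 0 0; -0.13 2.3 0 0 0 0; -0.13 3 0 0 0 0; -0.13 3.7 0 0 0 0; -0.13 4.4 0 0 0 0; -0.13 5.1 0 0 0 0; -0.13 5.8 0 0 0 0")

```text
t: 22.42
tool_pos: [0.4887, -0.0163, -0.0211]
tcp_rot: [[0.139, -0.99, 0.0], [-0.99, -0.139, -0.0], [0.0, -0.0, -1.0]]
contact_force: [-0.4, 1.9, -1.7]
finger_gap: 0.0235
```

Run:
```python
import c,u
c.apply(-.13,5.8,0);u.u(c.st());print(c.load())
```

```text
t 22.43 tcp [ 0.4887 -0.0163 -0.0211] F [-0.42  1.92 -1.73] T [0.177 0.031 0.192] gap 0.0235
pick unit [-0.177 -0.012]
[0.48874735601990105, -0.016452010229145754, -0.0208, -81.98995848598852]
```

Request:
step_arm(moves="-0.05 0.6 0 0 0 0; -0.07 1.2 0 0 0 0; -0.07 1.8 0 0 0 0; -0.07 2.4 0 0 0 0; -0.07 3 0 0 0 0; -0.07 3 0 0 0 0")

```text
t: 23.18
tool_pos: [0.4587, -0.0197, -0.0211]
tcp_rot: [[0.139, -0.99, -0.001], [-0.99, -0.139, 0.0], [-0.0, 0.001, -1.0]]
contact_force: [0.4, -0.1, -0.9]
finger_gap: 0.023
```

Run:
```python
import c,u
from h import *
c.apply(-.07,3,0);u.u(c.st());print(c.load())
f=robot.grab_frame('top')
a=cv2.resize(f['image'][100:220,220:340],None,fx=5,fy=5,interpolation=cv2.INTER_CUBIC);cv2.imwrite('pics/p1.png',a)
f=robot.grab_frame('scene')
a=cv2.resize(f['image'][165:265,180:310],None,fx=5,fy=5,interpolation=cv2.INTER_CUBIC);cv2.imwrite('pics/p2.png',a)
```

```text
t 23.18 tcp [ 0.4587 -0.0197 -0.0211] F [ 0.37 -0.09 -0.9 ] T [0.048 0.015 0.023] gap 0.023
pick unit [-0.2072 -0.0112]
[0.4589425034922121, -0.019939239186744385, -0.0208, -81.98995848598852]
```

View pics/p1.png

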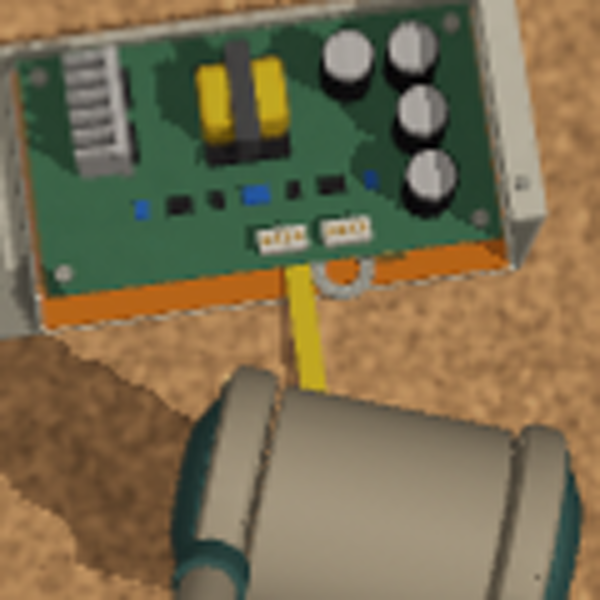

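View pics/p2.png

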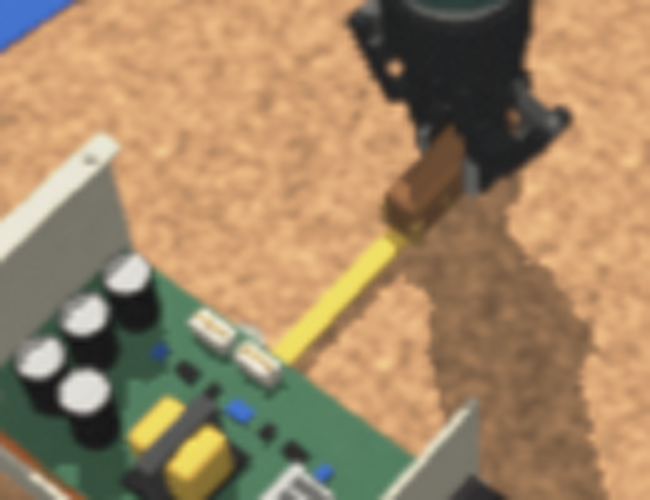

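Request:
step_arm(moves="0 0.2 0 0 0 0; 0 0.6 0 0 0 0; 0 1 0 0 0 0; 0 1.4 0 0 0 0; 0 1.8 0 0 0 0; 0 2.2 0 0 0 0; 0 2.6 0 0 0 0; 0 3 0 0 0 0; 0 3.3 0 0 0 0; 0 3.3 0 0 0 0")

```text
t: 24.52
tool_pos: [0.4264, -0.0243, -0.0211]
tcp_rot: [[0.139, -0.99, -0.0], [-0.99, -0.139, -0.0], [0.0, 0.0, -1.0]]
contact_force: [0.4, -0.1, -1.4]
finger_gap: 0.0229
```

Run:
```python
import c,u
from h import *
c.apply(0,3.3,0);u.u(c.st());print(c.load())
f=robot.grab_frame('top')
a=cv2.resize(f['image'][110:210,230:330],None,fx=6,fy=6,interpolation=cv2.INTER_CUBIC);cv2.imwrite('pics/q1.png',a)
```

```text
t 24.52 tcp [ 0.4264 -0.0243 -0.0211] F [ 0.43 -0.08 -1.39] T [-0.016  0.018 -0.007] gap 0.0229
pick unit [-0.2398 -0.0113]
[0.42626446263280054, -0.024537678660155816, -0.0208, -81.98995848598852]
```

View pics/q1.png

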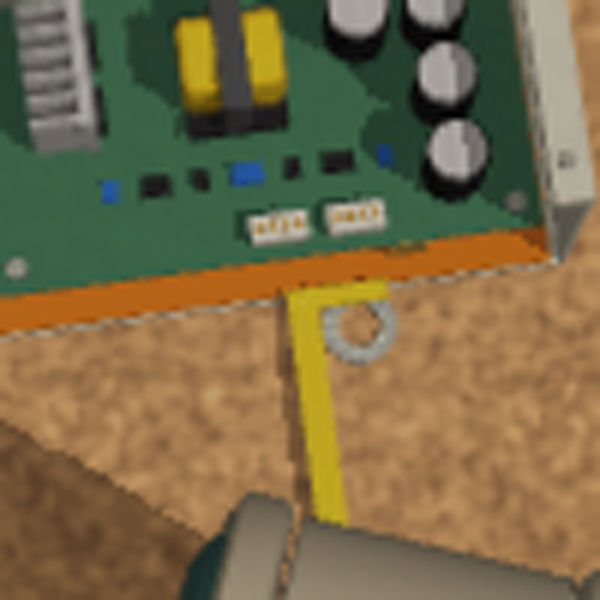

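Request:
step_arm(moves="0 0 -0.5 0 0 0; 0 0 -1.5 0 0 0; 0 0 -3 0 0 0; 0 0.5 -5 0 0 0; 0 2 -7 0 0 0; 0 4 -8 0 0 0; 0 4 -8 0 0 0")

```text
t: 25.45
tool_pos: [0.3865, -0.0298, 0.0599]
tcp_rot: [[0.139, -0.99, 0.002], [-0.99, -0.139, -0.0], [0.001, -0.002, -1.0]]
contact_force: [0.5, 0.4, -0.3]
finger_gap: 0.0233
```

Run:
```python
import c,u
from h import *
c.apply(0,4,-8);u.u(c.st());print(c.load())
f=robot.grab_frame('top')
a=cv2.resize(f['image'][130:190,250:320],None,fx=8,fy=8,interpolation=cv2.INTER_CUBIC);cv2.imwrite('pics/r1.png',a)
hsv=cv2.cvtColor(f['image'],cv2.COLOR_BGR2HSV)
m=(hsv[...,1]<60)&(hsv[...,2]>100);m[:152]=0;m[185:]=0;m[:,:280]=0;m[:,:]&=True;m[:,300:]=0
v,u_=np.nonzero(m);print(list(zip(u_,v))[:60])
ds=f['depth']
for a_,b in zip(u_,v):
    pass
W=np.array([px2w(f,a_,b,d=ds[b,a_]) for a_,b in zip(u_,v)])
if len(W):print(np.round(W.mean(0),4),W.min(0),W.max(0)); 
mx=[w2px(f,[.4512-.008,-.336,.037])]
f=robot.grab_frame('scene')
a=cv2.resize(f['image'][175:255,190:300],None,fx=6,fy=6,interpolation=cv2.INTER_CUBIC);cv2.imwrite('pics/r2.png',a)
print(c.row([.44304,-.33613,.0555],-81.818))
```

```text
t 25.45 tcp [ 0.3865 -0.0298  0.0599] F [ 0.48  0.44 -0.3 ] T [ 0.011 -0.012 -0.034] gap 0.0233
pick unit [-0.28   -0.0112]
[0.3866547161365441, -0.030111544688533307, 0.0592, -81.98995848598852]
[(np.int64(295), np.int64(157)), (np.int64(288), np.int64(158)), (np.int64(289), np.int64(158)), (np.int64(290), np.int64(158)), (np.int64(291), np.int64(158)), (np.int64(292), np.int64(158)), (np.int64(286), np.int64(159)), (np.int64(287), np.int64(159)), (np.int64(288), np.int64(159)), (np.int64(289), np.int64(159)), (np.int64(290), np.int64(159)), (np.int64(291), np.int64(159)), (np.int64(292), np.int64(159)), (np.int64(293), np.int64(159)), (np.int64(285), np.int64(160)), (np.int64(286), np.int64(160)), (np.int64(287), np.int64(160)), (np.int64(288), np.int64(160)), (np.int64(289), np.int64(160)), (np.int64(290), np.int64(160)), (np.int64(291), np.int64(160)), (np.int64(292), np.int64(160)), (np.int64(293), np.int64(160)), (np.int64(294), np.int64(160)), (np.int64(284), np.int64(161)), (np.int64(285), np.int64(161)), (np.int64(286), np.int64(161)), (np.int64(287), np.int64(161)), (np.int
[... 460 characters left out ...]
int64(164)), (np.int64(294), np.int64(164)), (np.int64(295), np.int64(164)), (np.int64(284), np.int64(165)), (np.int64(285), np.int64(165)), (np.int64(293), np.int64(165)), (np.int64(294), np.int64(165)), (np.int64(295), np.int64(165)), (np.int64(284), np.int64(166)), (np.int64(285), np.int64(166)), (np.int64(286), np.int64(166)), (np.int64(293), np.int64(166)), (np.int64(294), np.int64(166)), (np.int64(295), np.int64(166)), (np.int64(285), np.int64(167)), (np.int64(286), np.int64(167)), (np.int64(287), np.int64(167))]
[ 0.599  -0.0249  0.0049] [ 0.58632029 -0.03838082 -0.00171798] [ 0.61027905 -0.01185985  0.0104179 ]
[ 3.1089e+01 -1.3190e+00  3.7000e-01  0.0000e+00  0.0000e+00 -3.0000e-03]
```

View pics/r1.png

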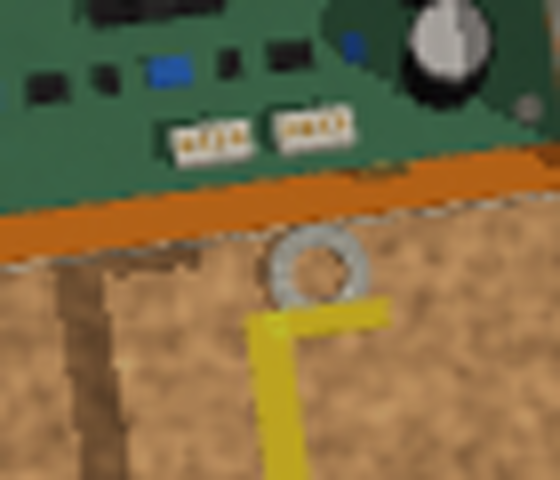

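View pics/r2.png

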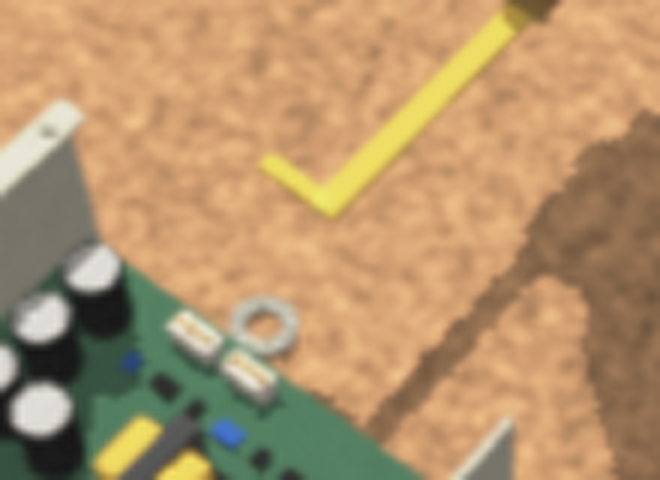

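Run:
```python
from h import *
f=robot.grab_frame('top');hsv=cv2.cvtColor(f['image'],cv2.COLOR_BGR2HSV)
print(hsv[154:172,289].tolist())
for v in range(155,173):
    print(v,[ (u,np.round(px2w(f,u,v,d=f['depth'][v,u])*1000).astype(int).tolist()) for u in (285,289,293)])
```

```text
[[14, 223, 177], [14, 225, 177], [15, 225, 177], [14, 224, 150], [23, 28, 146], [22, 26, 146], [24, 27, 133], [15, 132, 158], [15, 133, 153], [15, 132, 164], [15, 131, 169], [15, 133, 161], [15, 135, 149], [22, 174, 170], [25, 210, 188], [25, 212, 188], [25, 210, 187], [21, 174, 161]]
155 [(285, [372, 16, 1231]), (289, [615, -24, 6]), (293, [615, -33, 9])]
156 [(285, [613, -14, 8]), (289, [613, -24, 8]), (293, [614, -33, 2])]
157 [(285, [610, -14, 9]), (289, [611, -24, 6]), (293, [612, -34, 0])]
158 [(285, [608, -14, 4]), (289, [608, -24, 6]), (293, [610, -34, -3])]
159 [(285, [607, -14, 0]), (289, [605, -24, 10]), (293, [606, -33, 6])]
160 [(285, [603, -14, 8]), (289, [604, -24, 3]), (293, [603, -33, 6])]
161 [(285, [601, -14, 2]), (289, [602, -24, 0]), (293, [600, -33, 8])]
162 [(285, [598, -14, 7]), (289, [600, -24, -1]), (293, [598, -33, 7])]
163 [(285, [595, -14, 9]), (289, [597, -24, 1]), (293, [597, -33, 3])]
164 [(285, [594, -14, 6]), (289, [594, -24, 4]), (293, [594, -33, 4])]
165 [(285, [591, -14, 6]), (289, [592, -24, 1]), (293, [591, -33, 6])]
166 [(285, [589, -14, 4]), (289, [590, -24, -1]), (293, [589, -33, 6])]
167 [(285, [587, -14, 4]), (289, [587, -24, -1]), (293, [571, -30, 92])]
168 [(285, [569, -12, 91]), (289, [569, -21, 93]), (293, [569, -30, 92])]
169 [(285, [567, -12, 92]), (289, [567, -21, 91]), (293, [567, -30, 93])]
170 [(285, [564, -12, 95]), (289, [564, -21, 93]), (293, [565, -30, 90])]
171 [(285, [562, -12, 96]), (289, [563, -21, 91]), (293, [577, -34, 3])]
172 [(285, [560, -12, 94]), (289, [575, -24, -1]), (293, [576, -34, -1])]
```

Request:
step_arm(moves="0 3 -1 0 0 0; 0 7 -2 0 0 0; 0 8 -2 0 0 0; 0 8 -2 0 0 0")

```text
t: 26.1
tool_pos: [0.3085, -0.0412, 0.0788]
tcp_rot: [[0.139, -0.99, 0.001], [-0.99, -0.139, -0.0], [0.0, -0.001, -1.0]]
contact_force: [0.4, 0.0, -0.8]
finger_gap: 0.0232
```

Run:
```python
import c
from h import *
import pickle
c.apply(0,8,-2);c.st()
f=robot.grab_frame('top');g=pickle.load(open('top0.pkl','rb'))
h1=cv2.cvtColor(f['image'],cv2.COLOR_BGR2HSV);h0=cv2.cvtColor(g['image'],cv2.COLOR_BGR2HSV)
for u in range(278,302):
    print(u,[int(np.nonzero((h[140:175,u,1]>185)&(h[140:175,u,0]<18))[0].max()+140) for h in (h0,h1)],(np.nonzero(h1[150:180,u,1]<70)[0]+150).tolist())
z=np.hstack([cv2.resize(x['image'][140:180,270:310],None,fx=9,fy=9,interpolation=cv2.INTER_CUBIC) for x in (g,f)]);cv2.imwrite('pics/s1.png',z)
```

```text
t 26.1 tcp [ 0.3085 -0.0412  0.0788] F [ 0.41  0.   -0.79] T [-0.045  0.04   0.   ] gap 0.0232
278 [158, 158] [150]
279 [158, 158] [150, 159]
280 [158, 158] [150]
281 [158, 158] []
282 [158, 158] []
283 [157, 157] []
284 [157, 157] [161, 162, 163, 164, 165, 166]
285 [157, 157] [160, 161, 162, 163, 164, 165, 166, 167, 168]
286 [157, 157] [159, 160, 161, 162, 166, 167, 168]
287 [157, 157] [158, 159, 160, 161, 167, 168, 169]
288 [157, 157] [158, 159, 160, 168, 169]
289 [157, 157] [158, 159, 160, 168, 169, 170]
290 [156, 156] [158, 159, 160, 168, 169, 170]
291 [156, 156] [158, 159, 160, 168, 169]
292 [156, 156] [158, 159, 160, 161, 167, 168, 169]
293 [156, 156] [159, 160, 161, 162, 165, 166, 167, 168]
294 [156, 156] [160, 161, 162, 163, 164, 165, 166, 167]
295 [156, 156] [157, 162, 163, 164, 165, 166]
296 [156, 156] []
297 [156, 156] []
298 [155, 155] []
299 [155, 155] []
300 [155, 155] []
301 [155, 155] []
```

View pics/s1.png

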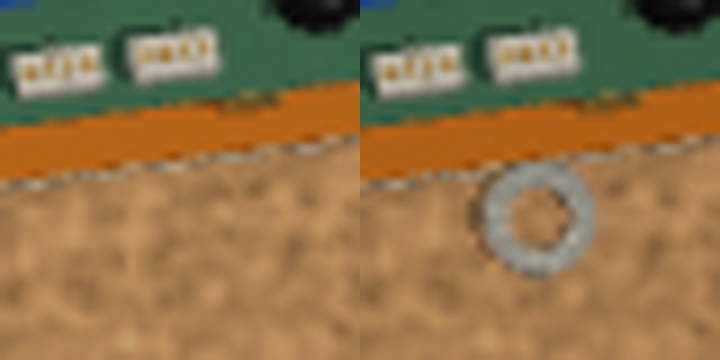

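Run:
```python
from h import *
A=[]
for i in range(3):
    f=robot.grab_frame('top');h=cv2.cvtColor(f['image'],cv2.COLOR_BGR2HSV)
    m=(h[...,1]<60)&(h[...,2]>100);m[:158]=0;m[172:]=0;m[:,:284]=0;m[:,296:]=0
    v,u=np.nonzero(m);A+= [px2w(f,a,b,d=f['depth'][b,a]) for a,b in zip(u,v) if f['depth'][b,a]>0]
A=np.array(A);M=np.c_[A[:,:2]-A[:,:2].mean(0),np.ones(len(A))]
k,r,_,_=np.linalg.lstsq(M,A[:,2],rcond=None);print(A.mean(0),k,np.sqrt(r/len(A)/(A[:,0].var()*len(A)))*1, len(A))
import c
print(c.load(),c.row([.44304,-.33613,.0692],-81.818))
```

```text
[ 0.5949551  -0.02498288  0.00455601] [0.08502162 0.00385661 0.00455601] [0.0197227] 232
[0.30743522314403127, -0.04125927674528829, 0.0792, -81.98995848598852] [ 3.1089e+01 -9.3190e+00  1.0000e+00  0.0000e+00  0.0000e+00 -3.0000e-03]
```

Run:
```python
from h import *
f=robot.grab_frame('top');h=cv2.cvtColor(f['image'],cv2.COLOR_BGR2HSV)
def pl(m):
    v,u=np.nonzero(m);A=np.array([px2w(f,a,b,d=f['depth'][b,a]) for a,b in zip(u,v) if f['depth'][b,a]>0])
    M=np.c_[A[:,:2]-A[:,:2].mean(0),np.ones(len(A))];k,r,_,_=np.linalg.lstsq(M,A[:,2],rcond=None)
    s=np.sqrt(r/len(A));print(np.round(A.mean(0),4),np.round(k,3),'se',s/np.sqrt(A[:,0].var()*len(A)),s/np.sqrt(len(A)),len(A));return A
ring=(h[...,1]<60)&(h[...,2]>100);ring[:158]=0;ring[172:]=0;ring[:,:284]=0;ring[:,296:]=0
A=pl(ring)
for x in np.linspace(.58,.61,6): 
    q=A[abs(A[:,0]-x)<.003];print(x,q[:,2].mean() if len(q) else None,len(q))
b=np.zeros_like(ring);b[159:172,298:312]=1;pl(b)
b=np.zeros_like(ring);b[162:175,262:278]=1;pl(b)
```

```text
[ 0.5948 -0.0249  0.0047] [0.125 0.045 0.005] se [0.02776063] [0.00024265] 78
0.58 0.002178743061186983 8
0.586 0.004336383784659686 17
0.592 0.003775128681200719 13
0.598 0.004957219538711908 13
0.604 0.0061708742227882755 23
0.61 0.0046016026117404185 4
[ 5.925e-01 -6.120e-02  1.000e-04] [-0.001  0.008  0.   ] se [0.01908082] [0.00017331] 182
[ 5.845e-01  2.270e-02 -3.000e-04] [ 0.001 -0.007 -0.   ] se [0.01811224] [0.0001641] 206
```

Run:
```python
from h import *
D=[];I=[]
for i in range(8):
    f=robot.grab_frame('top');D.append(f['depth']);I.append(f['image'].astype(float))
D=np.array(D);D[D==0]=np.nan;d=np.nanmedian(D,0)
print('std per px',np.nanstd(D[:,160:170,284:296],0).mean())
im=np.mean(I,0).astype(np.uint8);h=cv2.cvtColor(im,cv2.COLOR_BGR2HSV)
m=(h[...,1]<60)&(h[...,2]>100);m[:158]=0;m[172:]=0;m[:,:284]=0;m[:,296:]=0
v,u=np.nonzero(m);A=np.array([px2w(f,a,b,d=d[b,a]) for a,b in zip(u,v)])
M=np.c_[A[:,:2]-A[:,:2].mean(0),np.ones(len(A))];k,r,_,_=np.linalg.lstsq(M,A[:,2],rcond=None);s=np.sqrt(r/len(A));print(A.mean(0),k,s/np.sqrt(A[:,0].var()*len(A)))
for r_ in range(158,171):
    q=A[v==r_];print(r_,np.round(q[:,2]*1000,1),(u[v==r_]).tolist())
# sheet z
print('sheet',[round(float(px2w(f,a,b,d=np.nanmean(D[:,b,a]))[2])*1000,1) for b,a in [(153,289),(154,289),(155,289),(156,289),(155,280),(156,280)]])
np.save('ring.npy',A)
```

```text
std per px 0.0022404923
[ 0.59485826 -0.02493323  0.00458378] [0.08015684 0.02495683 0.00458378] [0.01345766]
158 [4.4 5.1 6.2 6.  0.4] [288, 289, 290, 291, 292]
159 [7.5 5.  5.2 3.9 5.8 5.9 5.5 5.2] [286, 287, 288, 289, 290, 291, 292, 293]
160 [6.6 5.6 5.9 4.7 5.7 6.3 5.5 6.9 6.1 5.7] [285, 286, 287, 288, 289, 290, 291, 292, 293, 294]
161 [6.4 4.2 5.8 4.9 3.9 5.2 4.2] [284, 285, 286, 287, 292, 293, 294]
162 [6.4 6.  4.3 5.  4.7 4.2] [284, 285, 286, 293, 294, 295]
163 [5.  6.  5.7 3.1] [284, 285, 294, 295]
164 [4.3 5.2 2.8 3.8] [284, 285, 294, 295]
165 [4.  5.4 4.7 4.9 5.1] [284, 285, 293, 294, 295]
166 [5.1 5.2 3.4 3.7 5.8 5.1] [284, 285, 286, 293, 294, 295]
167 [3.4 4.  3.4 4.7 3.  4. ] [285, 286, 287, 292, 293, 294]
168 [2.4 5.3 3.7 3.6 2.5 3.3 2.4 3.8 3.6] [285, 286, 287, 288, 289, 290, 291, 292, 293]
169 [3.4 2.2 2.9 3.2 3.3 3.3] [287, 288, 289, 290, 291, 292]
170 [4.3 3.3] [289, 290]
sheet [6.8, 7.2, 5.3, 7.1, 7.8, 7.7]
```

Run:
```python
import c
from h import *
a=np.radians(8.0);R=np.array([[np.cos(a),-np.sin(a)],[np.sin(a),np.cos(a)]])
h=np.array([.5945,-.025]);t=h-R@np.array([.1785,-.0456]);print(t,c.row([*t,.06]))
```

```text
[ 0.41139086 -0.00468617] [ -2.173 -10.804   1.92    0.      0.      0.   ]
```

Request:
step_arm(moves="-0.5 -1.5 0.4 0 -0.11 0; -1.2 -3.2 1 0 -0.22 0; -2.2 -5 1.5 0 -0.33 0; -2.2 -6.8 1.9 0 -0.436 0; -2.2 -6.8 1.9 0 -0.436 0; -2.2 -6.8 1.9 0 -0.436 0; -2.2 -6.8 1.9 0 -0.436 0")

```text
t: 27.62
tool_pos: [0.3711, -0.0089, 0.0603]
tcp_rot: [[0.127, -0.99, -0.059], [-0.898, -0.141, 0.417], [-0.421, -0.0, -0.907]]
contact_force: [0.2, 0.8, -1.1]
finger_gap: 0.0229
```

Run:
```python
import c,pickle
from h import *
s=c.st();print(np.round(s['tcp_rot'],3).tolist(), c.apply(-2.2,-6.8,1.9))
for n,b in [('top',(120,220,220,340)),('scene',(165,265,190,310))]:
    f=robot.grab_frame(n);pickle.dump(f,open(f'v_{n}.pkl','wb'))
    cv2.imwrite(f'pics/v_{n}.png',cv2.resize(f['image'][b[0]:b[1],b[2]:b[3]],None,fx=6,fy=6,interpolation=cv2.INTER_CUBIC))
```

```text
t 27.62 tcp [ 0.3711 -0.0089  0.0603] F [ 0.25  0.82 -1.1 ] T [-0.264 -0.014  0.012] gap 0.0229
[[0.127, -0.99, -0.059], [-0.898, -0.141, 0.417], [-0.421, -0.0, -0.907]] [0.37170616587205957, -0.009998343924105507, 0.060200000000000004, -81.98995848598852]
```

View pics/v_top.png

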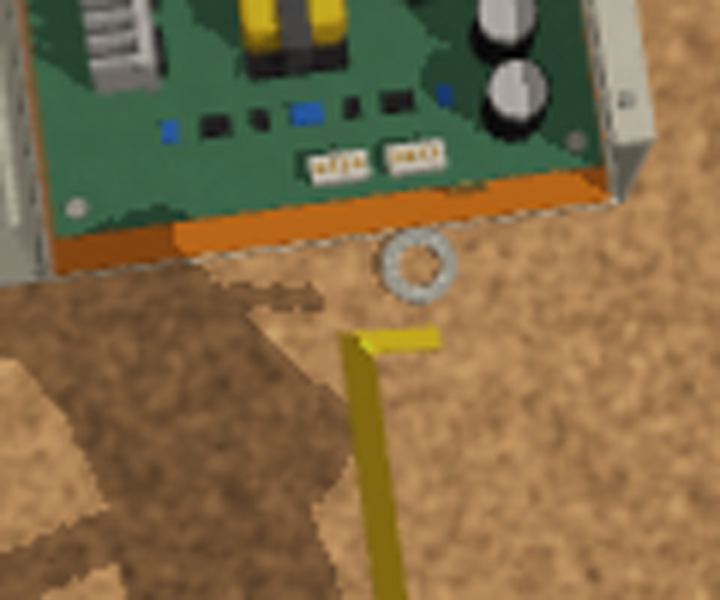

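View pics/v_scene.png

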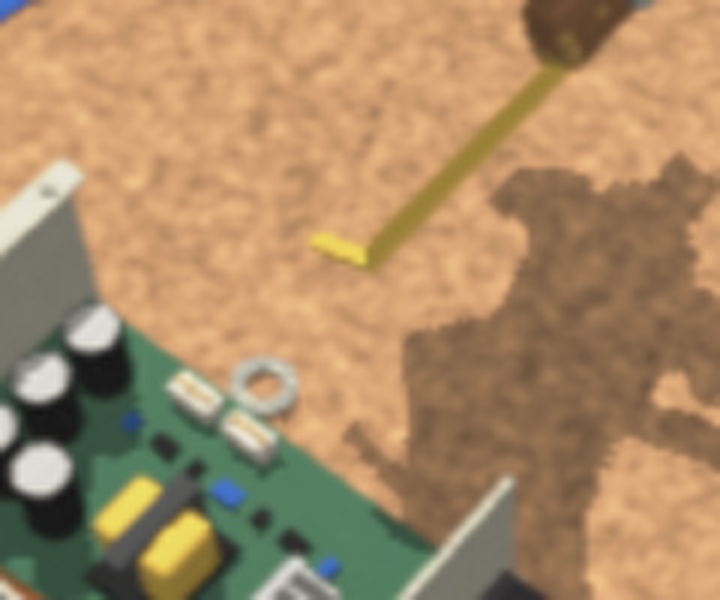

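```bash
cat > tip.py <<'E'
from h import *
import pickle
def Rp(roll,yaw=8.01):
    a,b=np.radians(yaw),np.radians(roll)
    return np.array([[np.cos(a),-np.sin(a),0],[np.sin(a),np.cos(a),0],[0,0,1]]),np.array([[1,0,0],[0,np.cos(b),-np.sin(b)],[0,np.sin(b),np.cos(b)]])
P=np.array([[.175,.006,.004],[.175,-.034,.004],[.167,-.034,.004],[.167,-.006,.004],[.175,-.034,0],[.167,-.034,0]])
def pts(tcp,roll,d,yaw=8.01):
    Z,X=Rp(roll,yaw);v=np.array([.0075,-.0028,.0277])
    o=tcp+Z@(X@(v*[1,1,0]+[0,0,d])+[0,0,.0277-d])
    return (P@X.T@Z.T)+o,o
if __name__=='__main__':
    tcp=np.array([.3711,-.0089,.0603])
    for d in (.0277,-.004):
        Q,o=pts(tcp,24.9,d);print(d,'origin',o,'tip',Q[5])
        for n,b in [('top',(120,220)),('scene',(165,190))]:
            f=pickle.load(open(f'v_{n}.pkl','rb'));print(n,((w2px(f,Q)-[b[1],b[0]]+.5)*6).round().tolist())
E
python3 tip.py
```

```text
0.0277 origin [ 0.38050588 -0.02191876  0.08424622] tip [ 0.55017394 -0.02918661  0.069931  ]
top [[343.0, 333.0], [439.0, 328.0], [441.0, 349.0], [375.0, 353.0], [434.0, 330.0], [437.0, 351.0]]
scene [[366.0, 263.0], [302.0, 239.0], [314.0, 227.0], [359.0, 243.0], [305.0, 246.0], [318.0, 234.0]]
-0.004 origin [ 0.37864605 -0.00870214  0.08719292] tip [ 0.54831412 -0.01596999  0.07287771]
top [[307.0, 337.0], [403.0, 331.0], [406.0, 352.0], [339.0, 356.0], [399.0, 333.0], [402.0, 354.0]]
scene [[390.0, 277.0], [325.0, 252.0], [338.0, 240.0], [383.0, 256.0], [329.0, 259.0], [341.0, 246.0]]
```

Run:
```python
from tip import *
import c
from scipy.spatial.transform import Rotation as Ro
f=pickle.load(open('v_top.pkl','rb'))
h=cv2.cvtColor(f['image'],cv2.COLOR_BGR2HSV);m=(h[...,1]<60)&(h[...,2]>100);m[:158]=0;m[172:]=0;m[:,:284]=0;m[:,297:]=0
v,u=np.nonzero(m);(cx,cy),r=cv2.minEnclosingCircle(np.c_[u,v].astype(np.float32));print(cx,cy,r,u.mean(),v.mean())
hole=px2w(f,cx,cy,z=.0045);print('hole',hole)
C=c.load();Rc=c.axes(C[3])@Ro.from_rotvec([0,-.436,0]).as_matrix();print(np.round(Rc,3).tolist())
cmd=np.array(C[:3]);Q,o=pts(cmd,np.degrees(.436),.0277);tip=(Q[4]+Q[5])/2;print('tip',tip)
Z,_=Rp(0)
for z in (.014,.0012):
    T=hole+Z@np.array([0,-.0025,0]);T[2]=z;d=T-tip;print(z,'world',d,'tool cm',np.round(Rc.T@d*100,3))
print('unit vec forward(-pick x) pull tool', Rc.T@(-Z[:,0]), 'up', Rc.T@np.array([0,0,1]))
```

```text
289.60345458984375 163.77586364746094 6.253421783447266 289.44871794871796 163.56410256410257
hole [ 0.59436063 -0.02530482  0.0045    ]
[[0.126, -0.99, -0.059], [-0.898, -0.139, 0.418], [-0.422, 0.0, -0.906]]
tip [ 0.55474297 -0.029741    0.06976735]
0.014 world [ 0.03996602  0.00196057 -0.05576735] tool cm [ 2.684 -3.985  4.902]
0.0012 world [ 0.03996602  0.00196057 -0.06856735] tool cm [ 3.225 -3.985  6.062]
unit vec forward(-pick x) pull tool [-6.56772635e-07  1.00000000e+00  3.05992439e-07] up [-0.42231706  0.         -0.90644818]
```

Request:
step_arm(moves="0.7 -1.3 1.2 0 -0 0; 1.4 -2.7 2.4 0 0 0; 2.1 -3.7 3.6 0 0 0; 2.5 -3.98 4.4 0 0 0; 2.68 -3.98 4.9 0 0 0; 2.68 -3.98 4.9 0 0 0; 2.68 -3.98 4.9 0 0 0")

```text
t: 28.6
tool_pos: [0.4119, -0.0078, 0.0044]
tcp_rot: [[0.126, -0.99, -0.059], [-0.898, -0.139, 0.418], [-0.422, -0.0, -0.907]]
contact_force: [-0.0, 0.0, -0.5]
finger_gap: 0.0231
```

Run:
```python
import c,pickle
from tip import *
s=c.st()
C=c.load()
from scipy.spatial.transform import Rotation as Ro
Rc=c.axes(C[3])@Ro.from_rotvec([0,-.436,0]).as_matrix();p=np.array(C[:3])+Rc@np.array([2.68,-3.98,4.9])/100;c.save([*p,C[3]]);print(p)
f=robot.grab_frame('top');Q,o=pts(s['tool_pos'],25,.0277);print(Q[4],Q[5])
a=cv2.resize(f['image'][145:185,265:315],None,fx=14,fy=14,interpolation=cv2.INTER_CUBIC)
print(((w2px(f,Q)-[265,145]+.5)*14).round().tolist())
cv2.imwrite('pics/w1.png',a)
```

```text
t 28.6 tcp [ 0.4119 -0.0078  0.0044] F [-0.01  0.01 -0.53] T [-0.259 -0.046 -0.053] gap 0.0231
[ 0.41161941 -0.00801651  0.00446594]
[ 0.59891626 -0.02700068  0.01392974] [ 0.59099431 -0.02811545  0.01392974]
[[162.0, 238.0], [374.0, 228.0], [381.0, 275.0], [233.0, 282.0], [363.0, 233.0], [370.0, 280.0]]
```

View pics/w1.png

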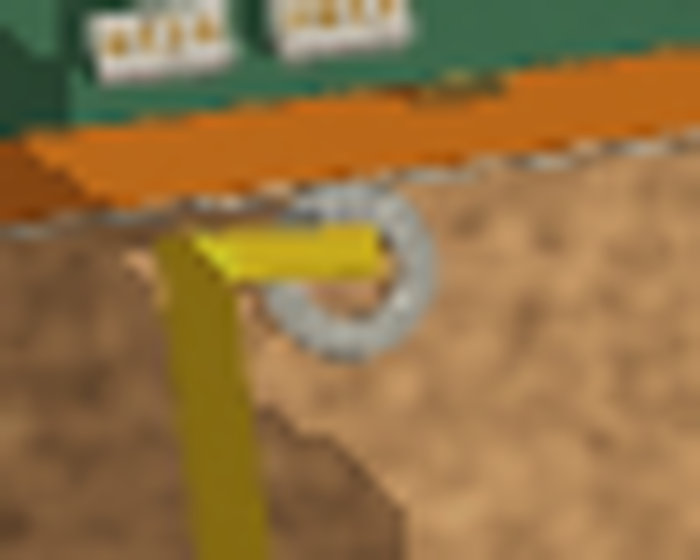

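Request:
step_arm(moves="0.17 0.08 0.36 0 0 0; 0.34 0.08 0.73 0 0 0; 0.42 0.08 0.9 0 0 0; 0.46 0.08 0.99 0 0 0; 0.46 0.08 0.99 0 0 0")

```text
t: 29.28
tool_pos: [0.4112, -0.0078, -0.0068]
tcp_rot: [[0.126, -0.99, -0.059], [-0.898, -0.139, 0.418], [-0.422, 0.0, -0.906]]
contact_force: [0.1, -0.5, 0.2]
finger_gap: 0.0233
```

Request:
step_arm(moves="0.04 0 0.09 0 0 0; 0.06 0 0.13 0 0 0; 0.06 0 0.13 0 0 0")

```text
t: 29.65
tool_pos: [0.4112, -0.0078, -0.0081]
tcp_rot: [[0.127, -0.99, -0.059], [-0.898, -0.139, 0.418], [-0.422, -0.0, -0.906]]
contact_force: [-0.0, 0.6, 2.8]
finger_gap: 0.023
```

Request:
step_arm(moves="-0.02 0 -0.04 0 0 0; -0.02 0.2 -0.04 0 0 0; -0.02 0.4 -0.04 0 0 0; -0.02 0.6 -0.04 0 0 0; -0.02 0.8 -0.04 0 0 0; -0.02 1 -0.04 0 0 0; -0.02 1.2 -0.04 0 0 0; -0.02 1.4 -0.04 0 0 0; -0.02 1.4 -0.04 0 0 0")

```text
t: 30.78
tool_pos: [0.397, -0.0097, -0.0078]
tcp_rot: [[0.126, -0.99, -0.059], [-0.898, -0.139, 0.418], [-0.422, 0.001, -0.906]]
contact_force: [0.1, -0.3, -0.7]
finger_gap: 0.0232
```

Run:
```python
import c
from tip import *
from scipy.spatial.transform import Rotation as Ro
s=c.st();C=c.load()
Rc=c.axes(C[3])@Ro.from_rotvec([0,-.436,0]).as_matrix();p=np.array(C[:3])+Rc@np.array([.46+.06-.02,.08+1.4,.99+.13-.04])/100;c.save([*p,C[3]]);print(p)
f=robot.grab_frame('top')
a=cv2.resize(f['image'][145:185,265:315],None,fx=14,fy=14,interpolation=cv2.INTER_CUBIC)
cv2.imwrite('pics/x1.png',a)
```

```text
t 30.77 tcp [ 0.397  -0.0097 -0.0078] F [ 0.09 -0.35 -0.68] T [-0.314  0.008  0.043] gap 0.0232
[ 0.39695979 -0.01005033 -0.00743528]
```

View pics/x1.png

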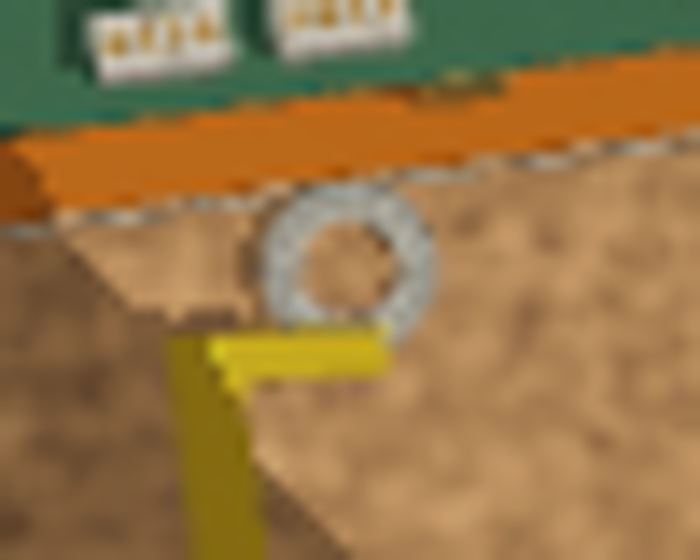

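```bash
cat > plan.py <<'E'
from tip import *
import c
from scipy.spatial.transform import Rotation as Ro
def plan(cur,cur_roll,new_roll,tips,yaw=8.01,ang=-81.98996):
    Rc=c.axes(ang)@Ro.from_rotvec([0,-cur_roll,0]).as_matrix()
    Q,o=pts(np.array(cur),np.degrees(new_roll),.0277,yaw);tip=(Q[4]+Q[5])/2
    for T in tips: print(T,'->',np.round(Rc.T@(np.array(T)-tip)*100,3))
    print('up/cm',np.round(Rc.T@[0,0,1],4))
E
python3 - <<'E'
from plan import *
f=robot.grab_frame('top')
hole=px2w(f,289.6,163.78,z=.0045);Z,_=Rp(0);T=hole+Z@np.array([-.0003,-.0002,0]);print(T)
plan([.39696,-.01005,-.00744],.436,.70,[[T[0]-.02*Z[0,0],T[1]-.02*Z[1,0],.05],[T[0],T[1],.02],[T[0],T[1],.014],[T[0],T[1],.002]])
E
```

```text
[ 0.59408135 -0.02553646  0.0045    ]
[np.float64(0.5742764711266319), np.float64(-0.02832337606475065), 0.05] -> [-2.821  0.546 -5.301]
[np.float64(0.5940813463940445), np.float64(-0.02553645740030606), 0.02] -> [-1.554 -1.454 -2.581]
[np.float64(0.5940813463940445), np.float64(-0.02553645740030606), 0.014] -> [-1.301 -1.454 -2.037]
[np.float64(0.5940813463940445), np.float64(-0.02553645740030606), 0.002] -> [-0.794 -1.454 -0.95 ]
up/cm [-0.4223  0.     -0.9064]
```

Request:
step_arm(moves="-0.8 0.1 -1.8 0 0 0; -1.9 0.3 -3.8 0 -0.08 0; -2.5 0.5 -5 0 -0.17 0; -2.82 0.55 -5.3 0 -0.264 0; -2.5 -0.3 -4.6 0 -0.264 0; -2 -1 -3.5 0 -0.264 0; -1.55 -1.45 -2.58 0 -0.264 0; -1.3 -1.45 -2.04 0 -0.264 0; -1.3 -1.45 -2.04 0 -0.264 0; -1.3 -1.45 -2.04 0 -0.264 0")

```text
t: 32.12
tool_pos: [0.4112, -0.0045, 0.0164]
tcp_rot: [[0.107, -0.99, -0.09], [-0.757, -0.14, 0.638], [-0.644, -0.0, -0.765]]
contact_force: [0.2, 0.7, -1.0]
finger_gap: 0.0227
```

Run:
```python
from plan import *
s=c.st();print(np.round(s['tcp_rot'],3).tolist())
Rc=c.axes(-81.98996)@Ro.from_rotvec([0,-.436,0]).as_matrix();p=np.array([.39696,-.01005,-.00744])+Rc@np.array([-1.3,-1.45,-2.04])/100;c.save([*p,-81.98996]);print('cmd',p)
f=robot.grab_frame('top');Q,o=pts(s['tool_pos'],40.1,.0277);print(Q[4],Q[5])
a=cv2.resize(f['image'][145:185,265:315],None,fx=14,fy=14,interpolation=cv2.INTER_CUBIC)
print(((w2px(f,Q)-[265,145]+.5)*14).round().tolist())
cv2.imwrite('pics/y1.png',a)
print('down/cm',-(c.axes(-81.98996)@Ro.from_rotvec([0,-.70,0]).as_matrix()).T@[0,0,1])
```

```text
t 32.12 tcp [ 0.4112 -0.0045  0.0164] F [ 0.25  0.73 -1.02] T [-0.381 -0.055  0.038] gap 0.0227
[[0.107, -0.99, -0.09], [-0.757, -0.14, 0.638], [-0.644, -0.0, -0.765]]
cmd [ 0.41087701 -0.00489183  0.01654166]
[ 0.5983312  -0.02460288  0.01390001] [ 0.59040925 -0.02571765  0.01390001]
[[187.0, 227.0], [365.0, 232.0], [371.0, 278.0], [248.0, 275.0], [349.0, 237.0], [356.0, 283.0]]
down/cm [0.64421769 0.         0.76484219]
```

View pics/y1.png

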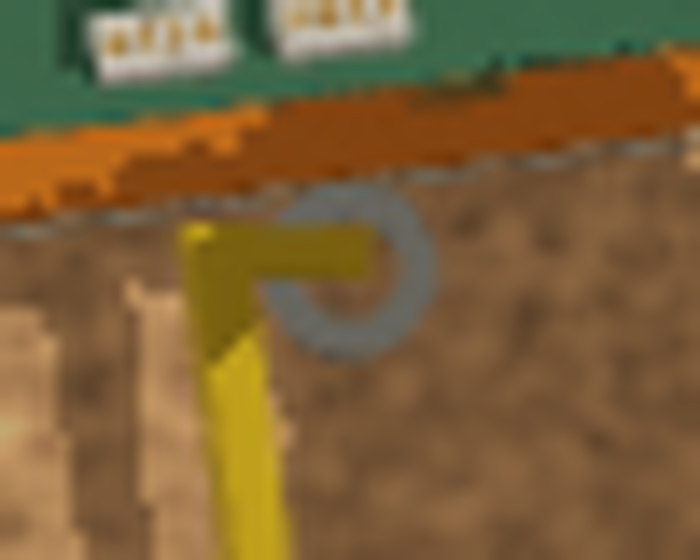

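Request:
step_arm(moves="0.25 0 0.3 0 0 0; 0.5 0 0.6 0 0 0; 0.65 0 0.76 0 0 0; 0.71 0 0.84 0 0 0; 0.71 0 0.84 0 0 0")

```text
t: 32.8
tool_pos: [0.4113, -0.0046, 0.0052]
tcp_rot: [[0.107, -0.99, -0.09], [-0.757, -0.139, 0.638], [-0.644, 0.0, -0.765]]
contact_force: [-1.1, -0.0, -1.1]
finger_gap: 0.0232
```

Request:
step_arm(moves="0.06 0 0.08 0 0 0; 0.1 0 0.11 0 0 0; 0.1 0 0.11 0 0 0")

```text
t: 33.17
tool_pos: [0.4113, -0.0046, 0.0039]
tcp_rot: [[0.107, -0.99, -0.09], [-0.757, -0.14, 0.638], [-0.644, -0.0, -0.765]]
contact_force: [-0.7, 0.6, 1.8]
finger_gap: 0.023
```

Run:
```python
from plan import *
s=c.st()
f=robot.grab_frame('top')
a=cv2.resize(f['image'][145:185,265:315],None,fx=14,fy=14,interpolation=cv2.INTER_CUBIC)
cv2.imwrite('pics/y2.png',a)
f=robot.grab_frame('scene')
a=cv2.resize(f['image'][215:255,210:260],None,fx=14,fy=14,interpolation=cv2.INTER_CUBIC)
cv2.imwrite('pics/y3.png',a)
```

```text
t 33.17 tcp [ 0.4113 -0.0046  0.0039] F [-0.72  0.57  1.8 ] T [-0.156 -0.277  0.057] gap 0.023
```

View pics/y2.png

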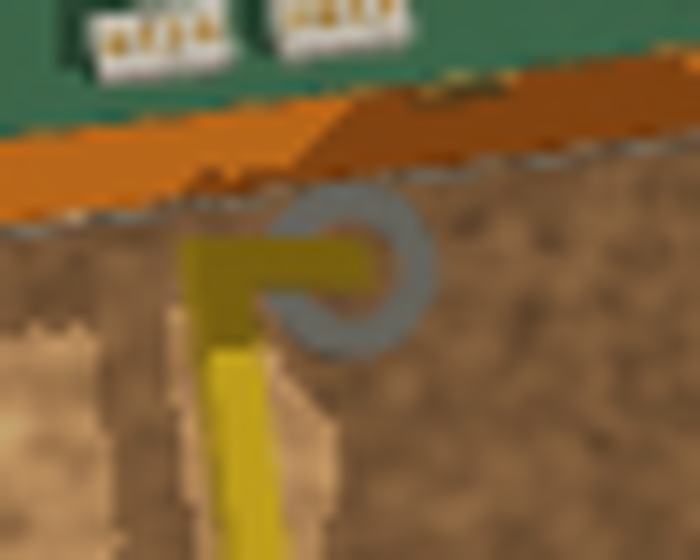

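View pics/y3.png

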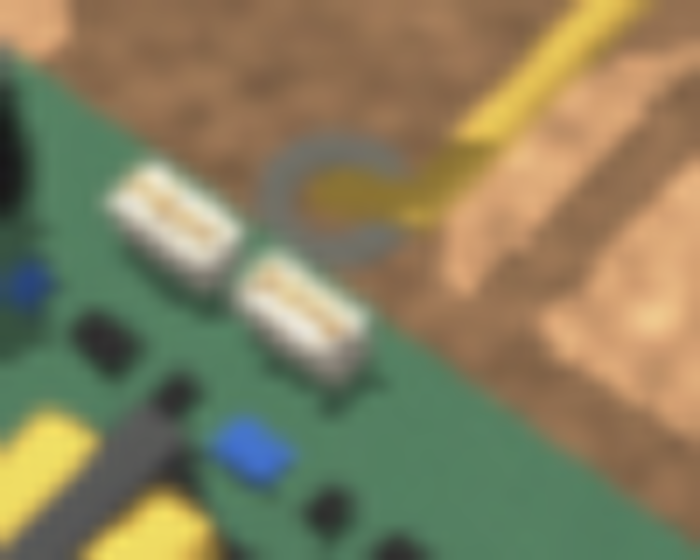

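Request:
step_arm(moves="0 0.15 0 0 0 0; 0 0.3 0 0 0 0; 0 0.5 0 0 0 0; 0 0.7 0 0 0 0; 0 0.9 0 0 0 0; 0 0.9 0 0 0 0")

```text
t: 34.02
tool_pos: [0.4019, -0.006, 0.0037]
tcp_rot: [[0.106, -0.99, -0.09], [-0.757, -0.139, 0.638], [-0.644, 0.001, -0.765]]
contact_force: [-0.8, 0.5, -0.2]
finger_gap: 0.0231
```

Run:
```python
from plan import *
s=c.st()
C=c.load();Rc=c.axes(-81.98996)@Ro.from_rotvec([0,-.70,0]).as_matrix();p=np.array(C[:3])+Rc@np.array([.81,.9,.95])/100;c.save([*p,C[3]]);print(p)
f=robot.grab_frame('top')
a=cv2.resize(f['image'][145:185,265:315],None,fx=14,fy=14,interpolation=cv2.INTER_CUBIC)
cv2.imwrite('pics/z1.png',a)
```

```text
t 34.02 tcp [ 0.4019 -0.006   0.0037] F [-0.83  0.49 -0.2 ] T [-0.327 -0.162  0.017] gap 0.0231
[ 0.40197528 -0.00622037  0.0040575 ]
```

View pics/z1.png

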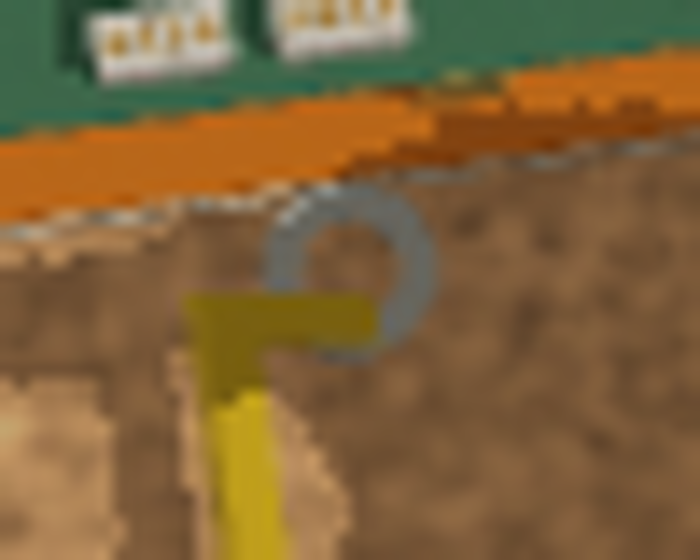

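Run:
```python
from plan import *
C=c.load();ang0=C[3];p=np.array(C[:3])
R0=c.axes(ang0)@Ro.from_rotvec([0,-.70,0]).as_matrix()
yaw=-12.;ang1=yaw-90;R1=c.axes(ang1)@Ro.from_rotvec([0,-.436,0]).as_matrix()
rv=Ro.from_matrix(R0.T@R1).as_rotvec();print('rotvec',np.round(rv,3),np.degrees(np.linalg.norm(rv)))
print('up in tool',np.round(R0.T@[0,0,1],3))
Z,_=Rp(0,8.0);ux,uy=Z[:,0],Z[:,1]
f=robot.grab_frame('top');W=px2w(f,289.6,163.78,z=.0045)
st=W+.021*(np.sin(.349)*ux+np.cos(.349)*uy)
Q,o=pts(p,np.degrees(.436),.0277,yaw);tip=(Q[4]+Q[5])/2
for z in (.05,.015):
    T=st.copy();T[2]=z;print(z,T,np.round(R0.T@(T-tip)*100,3), 'TCP',p+T-tip)
```

```text
rotvec [0.188 0.261 0.295] 25.03731630964802
up in tool [-0.644  0.    -0.765]
0.05 [ 0.59871534 -0.00475522  0.05      ] [-8.267 -4.272  2.207] TCP [0.43348356 0.07642792 0.04043265]
0.015 [ 0.59871534 -0.00475522  0.015     ] [-6.012 -4.272  4.884] TCP [0.43348356 0.07642792 0.00543265]
```

Request:
step_arm(moves="-1.2 0 -1.4 0 0 0; -2.9 0 -3.4 0 0 0; -4.5 -1 -2.5 0.047 0.065 0.074; -6 -2.2 -0.8 0.094 0.13 0.147; -7.4 -3.4 0.8 0.141 0.196 0.221; -8.27 -4.27 2.2 0.188 0.261 0.295; -8.27 -4.27 2.2 0.188 0.261 0.295; -8.27 -4.27 2.2 0.188 0.261 0.295; -7.1 -4.27 3.6 0.188 0.261 0.295; -6.4 -4.27 4.4 0.188 0.261 0.295")

```text
t: 35.38
tool_pos: [0.4343, 0.0753, 0.0105]
tcp_rot: [[-0.19, -0.978, 0.087], [-0.886, 0.209, 0.413], [-0.423, 0.001, -0.906]]
contact_force: [0.3, 0.7, -1.7]
finger_gap: 0.023
```

Run:
```python
from plan import *
C=c.load();p=np.array(C[:3]);R0=c.axes(C[3])@Ro.from_rotvec([0,-.70,0]).as_matrix()
p1=p+R0@np.array([-6.4,-4.27,4.4])/100;R1=R0@Ro.from_rotvec([.188,.261,.295]).as_matrix()
s=c.st();print('cmd',p1,np.round(R1,3).tolist(),'meas',np.round(s['tcp_rot'],3).tolist())
np.savez('cmd.npz',p=p1,R=R1)
f=robot.grab_frame('top');Q,o=pts(s['tool_pos'],25,.0277,-12.);print('tip',(Q[4]+Q[5])/2)
a=cv2.resize(f['image'][145:185,260:310],None,fx=14,fy=14,interpolation=cv2.INTER_CUBIC)
print(((w2px(f,Q)-[260,145]+.5)*14).round().tolist())
cv2.imwrite('pics/aa.png',a)
print('down/cm',np.round(R1.T@[0,0,-1],4))
```

```text
t 35.38 tcp [0.4343 0.0753 0.0105] F [ 0.29  0.67 -1.74] T [-0.265  0.154  0.01 ] gap 0.023
cmd [0.43348783 0.07627109 0.01163438] [[-0.188, -0.978, 0.087], [-0.887, 0.207, 0.413], [-0.423, 0.0, -0.906]] meas [[-0.19, -0.978, 0.087], [-0.886, 0.209, 0.413], [-0.423, 0.001, -0.906]]
tip [ 0.5995616  -0.00586081  0.02001259]
[[113.0, 132.0], [325.0, 197.0], [315.0, 243.0], [167.0, 198.0], [314.0, 199.0], [304.0, 245.0]]
down/cm [ 4.226e-01 -3.000e-04  9.063e-01]
```

View pics/aa.png

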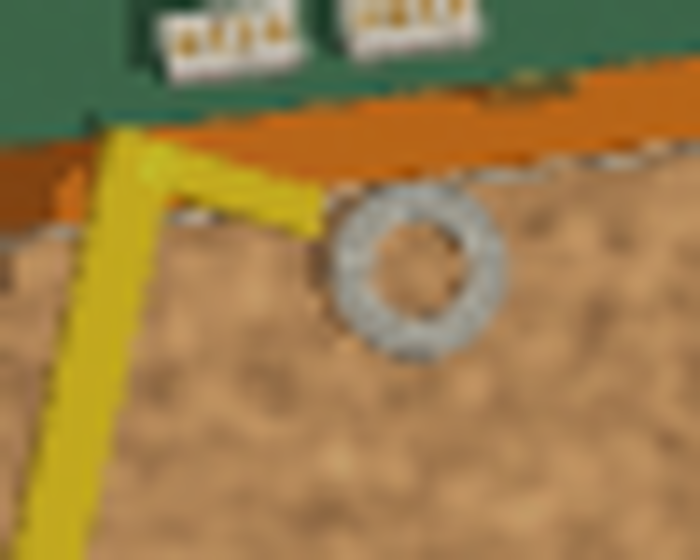

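Request:
step_arm(moves="0.25 0.1 0.5 0 0 0; 0.46 0.1 1 0 0 0; 0.62 0.1 1.34 0 0 0; 0.7 0.1 1.5 0 0 0; 0.7 0.1 1.5 0 0 0")

```text
t: 36.05
tool_pos: [0.4329, 0.0768, -0.0052]
tcp_rot: [[-0.188, -0.978, 0.087], [-0.887, 0.207, 0.413], [-0.423, 0.0, -0.906]]
contact_force: [-0.3, 0.9, -1.2]
finger_gap: 0.023
```

Request:
step_arm(moves="0.042 0 0.09 0 0 0; 0.042 0 0.09 0 0 0")

```text
t: 36.3
tool_pos: [0.433, 0.0767, -0.0062]
tcp_rot: [[-0.188, -0.978, 0.088], [-0.887, 0.207, 0.413], [-0.422, 0.0, -0.906]]
contact_force: [-0.6, -0.9, -0.3]
finger_gap: 0.0231
```

Request:
step_arm(moves="0.042 0 0.09 0 0 0; 0.042 0 0.09 0 0 0")

```text
t: 36.55
tool_pos: [0.4329, 0.0767, -0.0073]
tcp_rot: [[-0.188, -0.978, 0.087], [-0.887, 0.207, 0.413], [-0.422, 0.0, -0.906]]
contact_force: [0.5, 0.7, -0.6]
finger_gap: 0.0232
```

Request:
step_arm(moves="0.042 0 0.09 0 0 0; 0.042 0 0.09 0 0 0")

```text
t: 36.8
tool_pos: [0.4329, 0.0767, -0.0083]
tcp_rot: [[-0.188, -0.978, 0.087], [-0.887, 0.207, 0.413], [-0.422, 0.0, -0.906]]
contact_force: [-1.0, 0.3, -0.9]
finger_gap: 0.0231
```

Request:
step_arm(moves="0.042 0 0.09 0 0 0; 0.042 0 0.09 0 0 0")

```text
t: 37.05
tool_pos: [0.4329, 0.0767, -0.0093]
tcp_rot: [[-0.188, -0.978, 0.087], [-0.887, 0.208, 0.413], [-0.422, 0.0, -0.906]]
contact_force: [0.7, 1.0, -0.9]
finger_gap: 0.0228
```

Request:
step_arm(moves="0.042 0 0.09 0 0 0; 0.042 0 0.09 0 0 0")

```text
t: 37.3
tool_pos: [0.4329, 0.0767, -0.0103]
tcp_rot: [[-0.188, -0.978, 0.087], [-0.887, 0.207, 0.413], [-0.422, 0.0, -0.906]]
contact_force: [-0.6, 0.4, -1.2]
finger_gap: 0.0234
```

Request:
step_arm(moves="0.27 0 -0.13 0 0 0; 0.54 0 -0.25 0 0 0; 0.82 0 -0.38 0 0 0; 1.09 0 -0.51 0 0 0; 1.36 0 -0.63 0 0 0; 1.63 0 -0.76 0 0 0; 1.9 0 -0.89 0 0 0; 2.17 0 -1.01 0 0 0; 2.17 0 -1.01 0 0 0")

```text
t: 38.42
tool_pos: [0.428, 0.0531, -0.0102]
tcp_rot: [[-0.188, -0.978, 0.088], [-0.887, 0.208, 0.413], [-0.422, 0.0, -0.906]]
contact_force: [0.9, 0.1, -1.4]
finger_gap: 0.0234
```

Run:
```python
from plan import *
z=np.load('cmd.npz');p=z['p']+z['R']@np.array([.7+.042*5+2.17,.1,1.5+.09*5-1.01])/100;np.savez('cmd.npz',p=p,R=z['R']);print(p);s=c.st()
f=robot.grab_frame('top')
cv2.imwrite('pics/ab.png',cv2.resize(f['image'][145:185,260:310],None,fx=14,fy=14,interpolation=cv2.INTER_CUBIC))
```

```text
[ 0.42753614  0.05305777 -0.00989977]
t 38.42 tcp [ 0.428   0.0531 -0.0102] F [ 0.93  0.13 -1.43] T [-0.263  0.095 -0.006] gap 0.0234
```

View pics/ab.png

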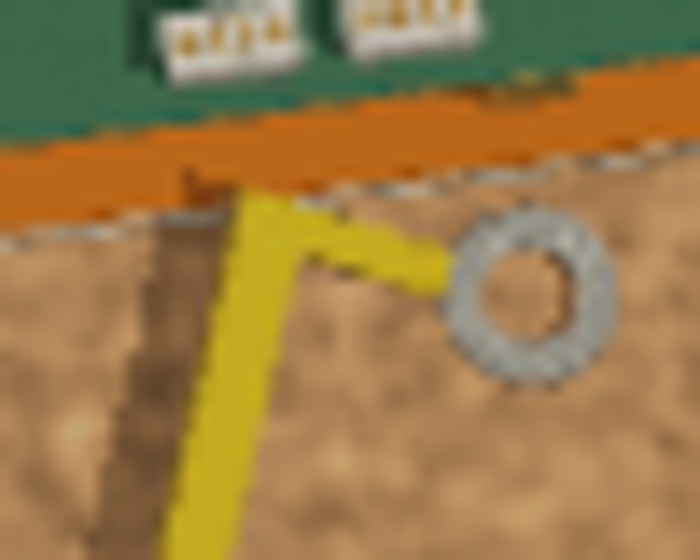

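Request:
step_arm(moves="-0.36 0.08 0.16 0 0 0; -0.7 0.08 -0.7 0 0 0; -1.6 0.08 -2.6 0 0 0; -2.9 0.08 -5.3 0 0 0; -3.3 0.08 -6.2 0 0 0; -3.3 0.08 -6.2 0 0 0")

```text
t: 39.22
tool_pos: [0.4283, 0.0569, 0.0604]
tcp_rot: [[-0.187, -0.978, 0.089], [-0.887, 0.207, 0.412], [-0.422, -0.002, -0.907]]
contact_force: [-0.4, -0.4, -1.0]
finger_gap: 0.0234
```

Run:
```python
from plan import *
z=np.load('cmd.npz');R=z['R'];p=z['p']+R@np.array([-3.3,.08,-6.2])/100;np.savez('cmd.npz',p=p,R=R);print(p);c.st()
T=np.array([.44304,-.33613,.0555]);Rt=c.axes(-81.818)
print('shift',np.round(R.T@(T-p)*100,3),'rot',np.round(Ro.from_matrix(R.T@Rt).as_rotvec(),3))
print('up',np.round(R.T@[0,0,1],3))
D=[];I=[]
for i in range(4):
    f=robot.grab_frame('top');D.append(f['depth']);I.append(f['image'].astype(float))
D=np.array(D);D[D==0]=np.nan;d=np.nanmedian(D,0);im=np.mean(I,0).astype(np.uint8)
h=cv2.cvtColor(im,cv2.COLOR_BGR2HSV);m=(h[...,1]<60)&(h[...,2]>100);m[:158]=0;m[176:]=0;m[:,:288]=0;m[:,308:]=0
m[:160]=0
v,u=np.nonzero(m);A=np.array([px2w(f,a,b,d=d[b,a]) for a,b in zip(u,v)]);M=np.c_[A[:,:2]-A[:,:2].mean(0),np.ones(len(A))];k,r,_,_=np.linalg.lstsq(M,A[:,2],rcond=None)
print(len(A),A.mean(0),k,'edge x',.60681-.14509*A[:,1].mean(),A.max(0))
cv2.imwrite('pics/ac.png',cv2.resize(f['image'][145:185,260:310],None,fx=14,fy=14,interpolation=cv2.INTER_CUBIC))
```

```text
[0.42754146 0.05684949 0.06023769]
t 39.23 tcp [0.4283 0.0569 0.0604] F [-0.36 -0.36 -1.  ] T [-0.323  0.022 -0.007] gap 0.0234
shift [ 34.75   -9.67  -15.681] rot [-0.076  0.432 -0.346]
up [-0.423  0.    -0.906]
78 [ 0.59068726 -0.04454683  0.00314997] [0.01813689 0.02318229 0.00314997] edge x 0.6132732993074937 [ 0.6041893  -0.03103913  0.00611913]
```

View pics/ac.png

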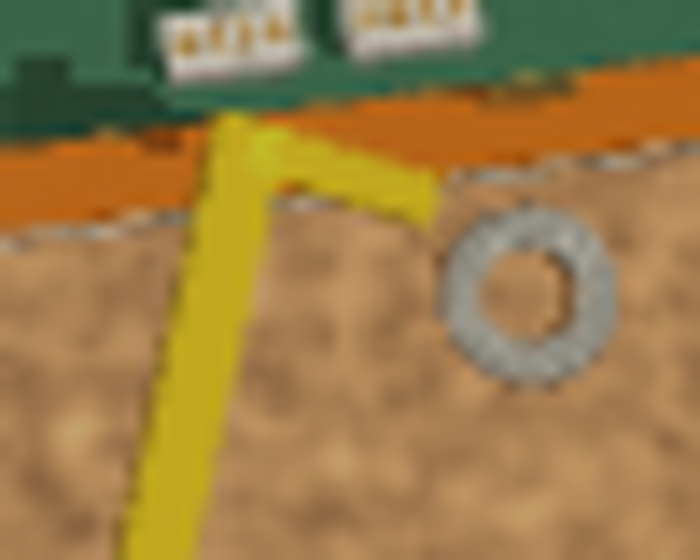

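Run:
```python
from plan import *
z=np.load('cmd.npz');R=z['R'];p=z['p']
for T in [(.38,.055,.09),(.34,.03,.11),(.34,-.03,.11),(.35,-.09,.10),(.36,-.15,.10),(.375,-.205,.09),(.395,-.26,.08),(.42,-.305,.07),(.44304,-.33613,.0555)]:
    print(T,np.round(R.T@(np.array(T)-p)*100,2))
```

```text
(0.38, 0.055, 0.09) [-0.2   4.61 -3.19]
(0.34, 0.03, 0.11) [ 1.92  8.01 -6.39]
(0.34, -0.03, 0.11) [ 7.24  6.76 -8.87]
(0.35, -0.09, 0.1) [ 12.8    4.54 -10.35]
(0.36, -0.15, 0.1) [ 17.93   2.32 -12.75]
(0.375, -0.205, 0.09) [ 22.95  -0.29 -13.98]
(0.395, -0.26, 0.08) [ 27.87  -3.39 -15.17]
(0.42, -0.305, 0.07) [ 31.81  -6.77 -15.91]
(0.44304, -0.33613, 0.0555) [ 34.75  -9.67 -15.68]
```

Request:
step_arm(moves="-0.2 4.61 -3.19 0 0 0; 1.92 8.01 -6.39 -0.019 0.108 -0.087; 7.24 6.76 -8.87 -0.038 0.216 -0.173; 12.8 4.54 -10.35 -0.057 0.324 -0.26; 17.93 2.32 -12.75 -0.076 0.432 -0.346; 22.95 -0.29 -13.98 -0.076 0.432 -0.346; 27.87 -3.39 -15.17 -0.076 0.432 -0.346; 31.81 -6.77 -15.91 -0.076 0.432 -0.346; 34.75 -9.67 -15.68 -0.076 0.432 -0.346; 34.75 -9.67 -15.68 -0.076 0.432 -0.346")

```text
t: 40.67
tool_pos: [0.4441, -0.3376, 0.0525]
tcp_rot: [[0.14, -0.99, -0.001], [-0.99, -0.14, 0.002], [-0.002, 0.001, -1.0]]
contact_force: [0.6, 0.4, -0.6]
finger_gap: 0.0233
```

Request:
step_arm(moves="0 0 0 0 0 0; 0 0 0 0 0 0")

```text
t: 40.92
tool_pos: [0.4427, -0.3345, 0.0552]
tcp_rot: [[0.142, -0.99, -0.0], [-0.99, -0.142, 0.001], [-0.001, 0.0, -1.0]]
contact_force: [0.0, -0.2, -1.2]
finger_gap: 0.0235
```

Run:
```python
from plan import *
z=np.load('cmd.npz');R=z['R'];p=z['p']+R@np.array([34.75,-9.67,-15.68])/100;R=R@Ro.from_rotvec([-.076,.432,-.346]).as_matrix();np.savez('cmd.npz',p=p,R=R);print(p,np.round(R,4).tolist());s=c.st();print(np.round(s['tcp_rot'],4).tolist())
Rt=c.axes(-81.818);print(np.round(Ro.from_matrix(R.T@Rt).as_rotvec(),4))
f=robot.grab_frame('top')
cv2.imwrite('pics/ad.png',cv2.resize(f['image'][120:270,360:480],None,fx=4,fy=4,interpolation=cv2.INTER_CUBIC))
```

```text
[ 0.44303937 -0.33612712  0.05548577] [[0.142, -0.9899, 0.0004], [-0.9899, -0.142, -0.0002], [0.0003, -0.0004, -1.0]]
t 40.92 tcp [ 0.4427 -0.3345  0.0552] F [ 0.01 -0.19 -1.19] T [0.045 0.031 0.033] gap 0.0235
[[0.1425, -0.9898, -0.0004], [-0.9898, -0.1425, 0.0008], [-0.0008, 0.0003, -1.0]]
[-0.0004 -0.0003 -0.0003]
```

View pics/ad.png

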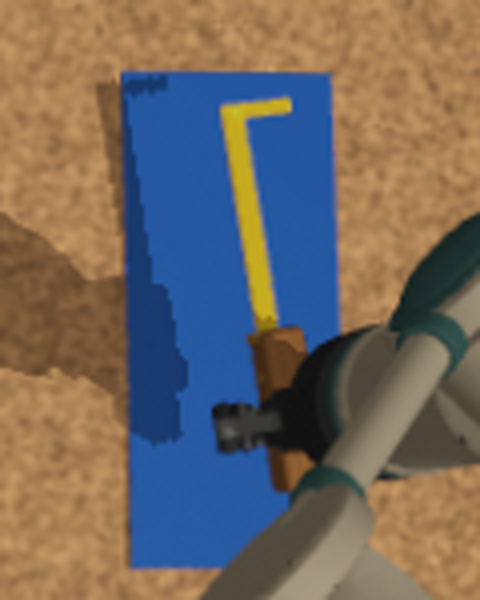

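Request:
step_arm(moves="0 0 2 0 0 0; 0 0 4.5 0 0 0; 0 0 6.5 0 0 0; 0 0 7.5 0 0 0; 0 0 7.9 0 0 0; 0 0 8 0 0 0; 0 0 8 0 0 0; 0 0 8 0 0 0")

```text
t: 41.98
tool_pos: [0.4438, -0.3362, -0.0243]
tcp_rot: [[0.142, -0.99, 0.001], [-0.99, -0.142, -0.001], [0.001, -0.001, -1.0]]
contact_force: [-0.6, 0.7, -0.1]
finger_gap: 0.023
```

Request:
step_arm(moves="0 0 0 0 0 0; 0 0 0 0 0 0; 0 0 0 0 0 0; 0 0 0 0 0 0; 0 0 0 0 0 0; 0 0 0 0 0 0", jaw=1)

```text
t: 42.72
tool_pos: [0.4435, -0.3359, -0.0248]
tcp_rot: [[0.142, -0.99, 0.0], [-0.99, -0.142, -0.0], [0.0, -0.0, -1.0]]
contact_force: [0.5, -0.3, 0.0]
finger_gap: 0.0856
```

Request:
step_arm(moves="0 0 -1 0 0 0; 0 0 -3 0 0 0; 0 0 -6 0 0 0; 0 1 -10 0 0 0; 0 5 -14 0 0 0; 0 10 -16 0 0 0; 0 14 -18 0 0 0; 0 14 -18 0 0 0; 0 14 -18 0 0 0")

```text
t: 43.85
tool_pos: [0.3053, -0.3558, 0.1555]
tcp_rot: [[0.141, -0.99, 0.002], [-0.99, -0.141, -0.001], [0.001, -0.001, -1.0]]
contact_force: [-0.2, 1.3, 0.2]
finger_gap: 0.0853
```

Run:
```python
from h import *
import c
c.st()
f=robot.grab_frame('top');cv2.imwrite('pics/end_t.png',f['image'])
h=cv2.cvtColor(f['image'],cv2.COLOR_BGR2HSV)
m=(h[...,0]>=22)&(h[...,0]<35)&(h[...,1]>150);m[:130]=0;m[270:]=0;m[:,:385]=0;m[:,450:]=0
v,u=np.nonzero(m);A=np.array([px2w(f,a,b,d=f['depth'][b,a]) for a,b in zip(u,v) if f['depth'][b,a]>0])
A=A[abs(A[:,2])<.03]
M=np.c_[A[:,:2]-A[:,:2].mean(0),np.ones(len(A))];k,*_=np.linalg.lstsq(M,A[:,2],rcond=None);print('blade z (expect .007)',len(A),A.mean(0),k)
f=robot.grab_frame('scene');cv2.imwrite('pics/end_s.png',f['image'])
```

```text
t 43.85 tcp [ 0.3053 -0.3558  0.1555] F [-0.16  1.34  0.15] T [-0.033 -0.011 -0.009] gap 0.0853
blade z (expect .007) 265 [ 0.56742078 -0.32273261  0.00761965] [-0.00054144 -0.00706994  0.00761965]
```

View pics/end_t.png

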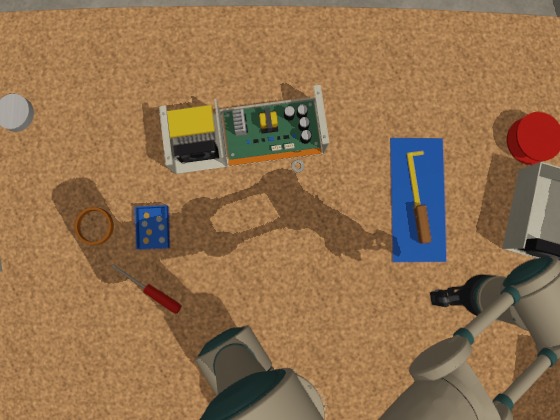

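View pics/end_s.png

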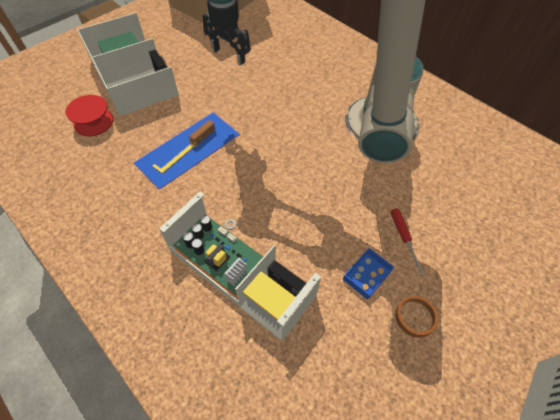

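The pick is flat on the mat (handle at pixel (421,225) in the top view). The washer lies at (297,165), just in front of the unit. The tape, screwdriver and dish have not moved, and the gripper is clear of everything.

Run:
```python
from h import *
print(robot.finish_job())
```

```text
the job is handed in; nothing more can be done
None
```

The washer is out from under the board and lies flat on the bench just in front of the unit. The pick is back flat on the mat, and I handed the job in at about 44 s.

**What I did:**
- **Finding the washer:** I felt the orange sheet at about z 6.5 mm. I then swept right until the blade pinned the washer against the bar, with about 4 N at the wrist.
- **Drawing it out:** the hook pulled the washer out over the front edge. The depth images showed it still tilted about 5°, with its rear edge on the metal lip.
- **Getting it off the lip:** two tries with the hook tip in the washer's hole slid over it without moving it. A light push on its left-rear rim freed it.

**Last checks:**
- **Washer:** mean top height is 3.1 mm with a slope of about 0.02, so it is flat. Its rear edge is about 7 mm clear of the unit.
- **Pick:** blade top is at about 7.6 mm, where 7 mm is expected, and it is level.
- **Other items:** the tape, screwdriver and dish look unmoved, and the gripper touches nothing.

**What failed or disagreed:**
- **Reported tool height:** the reported tool point lies about 30 mm beyond the real fingertips, so my first grasp closed on air above the handle.
- **Pressing on the mat:** the second grasp pressed the fingertips on the mat with about 28 N, under the 40 N limit, before I re-gripped higher. In the sampled readings, contact forces at the unit and the washer stayed under about 6 N.

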